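# Make up the sample collection kit

### The arm

A 6-joint arm with a two-finger parallel gripper is mounted at the origin on the work surface. World frame = base frame: x ahead of the robot, y to its left, z up, the work surface at z = 0. Lengths are in m, angles in degrees, forces in N, time in s.
With the tool pointing down it reaches from about 0.25 to 0.725 m from the base axis. Payload 9.7 kg.
Tool frame: the origin (TCP) lies midway between the tips of the shut fingers; the grasp point (between the pads) lies 19 mm behind it; z points along the fingers, y is the direction in which the jaws open and shut (so a half turn about z gives the same grasp; the last joint's range is limited). The gripper opens to 85 mm and grips with 20 to 120 N. Pads are 22 mm wide; open, the fingers measure 114 mm over their backs; the gripper's body (76 mm by 85 mm) begins 54 mm behind the grasp point. The pads swing forward as they close: fully open they stand 13 mm farther back than shut.
Start: joints at [67.036, 4.979, 10.078, 95.1, 0, 90], TCP at [0.215, 0.506, 0.198] pointing down, gripper open.
Joint ranges: [-179.16, 179.16], [-48.56, 103.87], [-65.8, 70.77], [-126.05, 130.52], [-82.76, 87.17], [-180, 180]. Speed limits (degrees/s): [127.2, 127.2, 147.25, 180, 180, 180].

### API

Orientations are given as [roll, pitch, yaw] about the fixed x, y, z axes, in that order (R = Rz(yaw) Ry(pitch) Rx(roll)).
In Python, from workcell import bot, camera, recognise gives the robot as it stands. The module is installed in compiled form; this text tells all that it offers.
- The arm moves only by the tool apply_moves, never from a script. Its argument "targets" is one flat list of numbers, 7 for each row, row after row: the shift along the world's x, y, z in units of 30 mm (1.0 is 30 mm), then the turn, a rotation vector about the world's x, y, z in units of 6 degrees (1.0 is 6 degrees), then the opening, from 0 (shut) to 1 (fully open). A call has 1 to 5 rows; each row is the pose to reach, as a shift and turn from the pose commanded when the call began; what a row does not reach only later rows make up. A row lasts 1/10 s, in which the tool goes at most 50 mm and 8.59 degrees, less where a joint would pass 70% of its speed; a pose out of reach is approached as far as the arm can. A call with a gripper value outside its range is refused whole. The fingers move at their own pace and stop on an object; "newtons" is the grip in N (left out, the last holds). Time passes only in rows, so rows that repeat a pose let the fingers close. It gives the time, the measured TCP pose, the force and the opening at its end, in the units of the state.
- bot.get_obs(): the state, without advancing time (a new reading comes with each control period).
- camera(name): name is "scene" or "top" or "wrist"; returns a dict with "img" (420x560x3 uint8, red, green, blue), "intrinsics" (3x3 intrinsics, pixels), "origin" and "rotation" of the camera in the world. Camera axes: x right, y up, looking along -z (the intrinsics and any distortion apply to the point x, -y, -z); pixel columns grow to the right and rows downward; lengths in m; the calibration is good to about 2 mm. A picture is of the moment at which its call begins. There is no depth.
- bot.job_done(): hands the job in, once; it reports no verdict.
Trained networks look in the newest picture that a camera, given by its name, has taken for a name from the list of things; names that differ only in an ending like _2 or _b are one class to them, and where a whole thing is asked for, a point or a joint stands for the part that bears it (a point fixed in the world has none). Each returns a list of dicts, best first, with "conf" (0 to 1); they miss things now and then, are a little off and sometimes report something else, mostly with a low value. They report only what shows in the picture. A call takes as long as a camera call. They do not tell look-alikes from the thing itself.
- recognise(query, camera): "box" ([left, top, right, bottom] in pixels, round what is visible of it).
The state is a dict: "time": time; "q": joint angles; "qd": joint speeds; "joint_efforts": joint torques, N m; "ee_pos": TCP position; "tcp_rot": TCP orientation; "wrist_force": force on the tool from outside, world axes, zero at the start; "torque": the same for the moment, N m; "opening": finger opening in m.
Only numpy, scipy, OpenCV 4.12 (cv2) and the standard library are available. Lean on these libraries where they do the work, as an engineer would, in place of code of your own. Each camera call takes 0.05 s, during which the arm holds its last target.

### The job

Make up the collection kit in the empty shallow steel tray, building it up one piece at a time from the bottom: the aluminium cold plate flat in the middle of the tray, on it the empty white foam tube rack, on that the grey slide box, and on the very top the specimen pot, upright with its lid up. Centre each piece on the one below, with the plate, rack and box lying lengthwise along the tray and squared up with it, and let go of everything. Leave the tape roll, marker pen, amber bottle and steel bowl where they are.

Things in the scene. Friction and masses are not known exactly. Their poses are not given: they have to be found in the camera images.
- tray: Empty shallow rectangular stainless steel tray, fixed to the bench. 190 mm along its x axis, 150 mm along y, 14 mm high; walls and floor 4 mm thick. Origin at the centre of the underside, so its inner floor is 4 mm above the origin; z up.
- cold_plate: Bare aluminium slab with thin dark lines across its top, lying flat. 120 mm along its x axis, 60 mm along y, 20 mm thick; about 0.4 kg. Origin at the centre of the underside, z up. Loose. Bottom of the stack.
- rack: Empty white foam tube rack: a rectangular block with two rows of four round holes in the top (16 mm wide, 22 mm deep). 110 mm along its x axis, 56 mm along y, 30 mm high; about 0.06 kg. Origin at the centre of the underside, z up. Loose. Second in the stack.
- slide_box: Closed grey plastic box for microscope slides, with a dark seam and a blank paper label on top. 86 mm along its x axis, 46 mm along y, 28 mm high; about 0.08 kg. Origin at the centre of the underside, z up. Loose. Third in the stack.
- pot: Closed round specimen pot standing upright: clear body 42 mm in diameter with a blank paper band, white lid 46 mm in diameter from 42 mm up to the top at 56 mm; about 0.05 kg. Origin at the centre of the underside, z up along the axis. Loose. Top of the stack.
- full_rack: Bystander, fixed to the bench: white foam block 150 mm (x) by 90 mm (y) by 32 mm high, full of capped tubes that rise to 99 mm. Origin at the centre of the underside.
- tape: Bystander, loose: roll of paper tape lying flat, a ring 50 mm across outside, 32 mm inside, 18 mm high. Origin at the centre of the underside. Not to be moved.
- pen: Bystander, loose: black marker pen lying flat, 130 mm long along its x axis, 12 mm thick. Origin under its middle. Not to be moved.
- bottle: Bystander, loose: upright amber bottle 56 mm in diameter, 100 mm high. Origin at the centre of the underside. Not to be moved.
- bowl: Bystander, loose: small empty steel bowl, 84 mm across the rim, 35 mm high. Origin at the centre of the underside. Not to be moved.
Mind the look-alikes: they are no part of the job. What is shaped like the cold_plate but green or red is not meant.

How it is judged (in metres and radians):
On the way, in this order (a step that is already met when the one before it is completed fails the run):
1. aluminium cold plate in the steel tray, centred, at rest and let go (horizontal distance between cold_plate and tray below 0.015 m and z of cold_plate in the frame of tray between 0 and 0.008 m and angle between cold_plate's own z axis and vertical below 0.08 rad and angle between the x axis of cold_plate and the x axis of tray, either way round below 0.2 rad and contact force between cold_plate and the fingers below 0.2 N and linear speed of cold_plate below 0.02 m/s), for 0.2 s.
2. white foam rack on the cold plate, centred, at rest and let go (horizontal distance between rack and cold_plate below 0.012 m and z of rack in the frame of cold_plate between 0.016 and 0.024 m and angle between rack's own z axis and vertical below 0.08 rad and angle between the x axis of rack and the x axis of tray, either way round below 0.2 rad and contact force between rack and the fingers below 0.2 N and linear speed of rack below 0.02 m/s), for 0.2 s.
3. grey slide box on the foam rack, centred, at rest and let go (horizontal distance between slide_box and rack below 0.012 m and z of slide_box in the frame of rack between 0.026 and 0.034 m and angle between slide_box's own z axis and vertical below 0.08 rad and angle between the x axis of slide_box and the x axis of tray, either way round below 0.2 rad and contact force between slide_box and the fingers below 0.2 N and linear speed of slide_box below 0.02 m/s), for 0.2 s.
4. specimen pot on the slide box, centred, at rest and let go (horizontal distance between pot and slide_box below 0.012 m and z of pot in the frame of slide_box between 0.024 and 0.032 m and angle between pot's own z axis and vertical below 0.08 rad and contact force between pot and the fingers below 0.2 N and linear speed of pot below 0.02 m/s), for 0.2 s.
At the end, for the whole second after the job is handed in: All released, at rest, level: plate on the tray floor within 15 mm of its centre; rack on plate, box on rack, upright pot on box, each within 12 mm of the centre below and 4 mm in height; plate, rack and box within 0.2 rad of the tray's long direction, either way round (all of step 1 and all of step 2 and all of step 3 and all of step 4 and angular speed of each of cold_plate, rack, slide_box, pot below 0.2 rad/s); the robot touches nothing.
It fails at once if the tape is moved by more than 30 mm (distance of tape from where it was at the start of the episode above 0.03 m).
It fails at once if the pen is moved by more than 30 mm (distance of pen from where it was at the start of the episode above 0.03 m).
It fails at once if the bottle is moved by more than 30 mm (distance of bottle from where it was at the start of the episode above 0.03 m).
It fails at once if the bowl is moved by more than 30 mm (distance of bowl from where it was at the start of the episode above 0.03 m).
It also fails if it takes over 109 s, if anything falls off the work surface, if the arm or the gripper's body presses on something with over 40 N, if the wrist force passes 120 N, or if a joint passes its speed limit or range.

## Working session

There is one attempt and no reset: what is moved stays moved. The work goes in short steps, Python scripts to look and compute and a tool call to move; the robot and the scene stay as the last step left them, time stands still between calls to the robot, and variables do not carry over. Pictures are saved under pics/ and viewed, and the job is handed in when it is done.

Besides the shell and the picture viewer there is one more tool, called after "Request:" as name(argument=value, ...), one argument or row to a line, values as JSON. apply_moves: Moves the arm, as the interface text tells. Its arguments: {"type":"object","properties":{"targets":{"type":"array"},"newtons":{"type":"number"}},"required":["targets"]}

```bash
mkdir -p pics
cat > h.py <<'E'
import numpy as np, cv2
from workcell import bot, camera, recognise
def save(n,c):
    d=camera(c); cv2.imwrite(f'pics/{n}.png',d['img'][:,:,::-1]); return d
def ray(d,u,v):
    K=np.array(d['intrinsics']);p=np.linalg.solve(K,[u,v,1]);r=np.array(d['rotation'])@np.array([p[0],-p[1],-p[2]]) 
    return np.array(d['origin']),r
def at(d,u,v,z):
    o,r=ray(d,u,v); return (o+r*(z-o[2])/r[2]).round(4)
def proj(d,P):
    c=np.array(d['rotation']).T@(np.array(P)-d['origin']); K=np.array(d['intrinsics']); p=K@np.array([c[0],-c[1],-c[2]]); return p[:2]/p[2]
E
python3 - <<'E'
from h import *
for c in ['top','scene']:
    d=save(c+'0',c); print(c,d.keys(),d['origin'],d['rotation'],d['intrinsics'])
    for q in ['tray','cold_plate','rack','slide_box','pot','full_rack','tape','pen','bottle','bowl']:
        print(q,[(np.round(r['box'],0).tolist(),round(r['conf'],2)) for r in recognise(q,c)])
print(bot.get_obs())
E
```

```text
top dict_keys(['img', 'intrinsics', 'origin', 'rotation']) [0.48601735 0.00816825 1.10355236] [  4.64429723  -0.96447725 -91.24516245] [[470.53633385   0.         281.7132798 ]
 [  0.         470.53633385 203.91388918]
 [  0.           0.           1.        ]]
tray [([374.0, 186.0, 439.0, 267.0], 0.71)]
cold_plate [([290.0, 141.0, 340.0, 197.0], 0.84), ([242.0, 273.0, 284.0, 336.0], 0.69), ([310.0, 291.0, 370.0, 328.0], 0.64)]
rack [([215.0, 140.0, 265.0, 190.0], 0.96)]
slide_box [([301.0, 223.0, 332.0, 264.0], 0.82)]
pot [([232.0, 231.0, 248.0, 253.0], 0.73)]
full_rack [([125.0, 191.0, 179.0, 262.0], 0.81)]
tape [([268.0, 197.0, 287.0, 217.0], 0.5)]
pen [([279.0, 86.0, 287.0, 139.0], 0.56)]
bottle [([142.0, 123.0, 171.0, 154.0], 0.93)]
bowl [([372.0, 112.0, 411.0, 146.0], 0.67)]
scene dict_keys(['img', 'intrinsics', 'origin', 'rotation']) [0.99036677 0.44561037 0.8376582 ] [ 37.68653732   1.04806634 132.52257074] [[536.31154967   0.         276.7176318 ]
 [  0.         536.31154967 209.42372768]
 [  0.           0.           1.        ]]
tray [([122.0, 98.0, 234.0, 180.0], 0.92)]
c
[... 436 characters left out ...]
 0.59)]
bowl [([80.0, 175.0, 123.0, 209.0], 0.69)]
{'time': 1.1, 'q': array([ 6.70369085e+01,  4.97930080e+00,  1.00765406e+01,  9.50982291e+01,
       -9.96160727e-04,  9.00019993e+01]), 'qd': array([-0.05026297, -0.09703214,  0.03375863, -0.04925932, -0.06651352,
       -0.05014071]), 'joint_efforts': array([-1.13819478e-03, -5.20115018e+01,  4.64862084e+01,  1.79851129e-03,
       -4.05503931e-05, -1.72759889e-05]), 'ee_pos': array([0.21457944, 0.50641009, 0.1984653 ]), 'tcp_rot': array([-1.79999011e+02,  9.96195247e-04,  1.57034909e+02]), 'wrist_force': array([-0.64804861, -0.27077378, -0.3890362 ]), 'torque': array([ 0.01737217, -0.01866692,  0.03559566]), 'opening': 0.0852569637221771}
```

```bash
cat >> h.py <<'E'
from scipy.spatial.transform import Rotation as Ro
_cam=camera
def camera(c):
    d=_cam(c); d['rotation']=Ro.from_euler('xyz',d['rotation'],degrees=True).as_matrix(); return d
E
python3 - <<'E'
import cv2
a=cv2.imread('pics/top0.png'); b=a[70:350,110:450]
cv2.imwrite('pics/top0z.png',cv2.resize(b,None,fx=2.1,fy=2.1,interpolation=cv2.INTER_CUBIC))
E
```

```text
(no output)
```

View pics/top0.png

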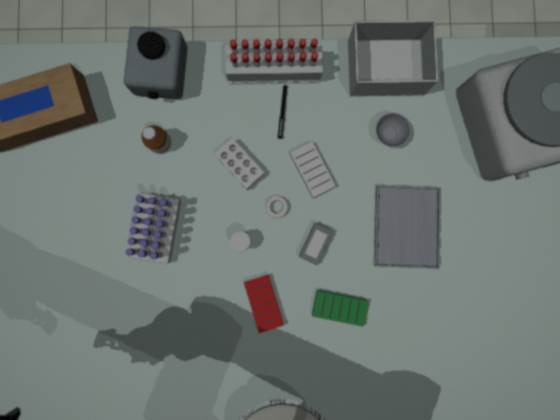

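View pics/scene0.png

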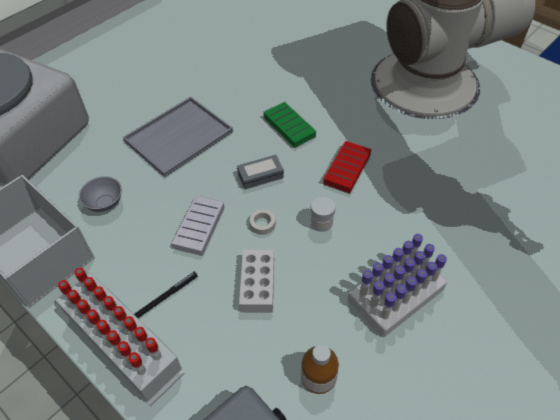

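View pics/top0z.png

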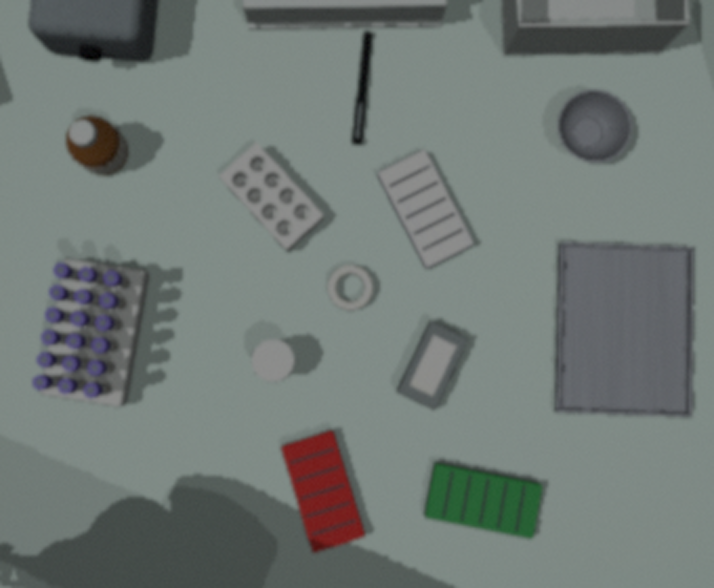

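Run:
```python
from h import *
d=camera('top'); 
Z={'plate':([(376,171),(427,150),(478,243),(430,268)],.02),'rack':([(220,170),(255,142),(326,213),(289,249)],.03),'box':([(433,320),(472,336),(437,407),(398,390)],.028*.8),'tray':([(558,242),(693,248),(690,415),(556,410)],.014)}
for k,(c,z) in Z.items():
    P=np.array([at(d,u/2.1+110,v/2.1+70,z) for u,v in c])[:,:2]
    e=np.linalg.norm(P-np.roll(P,-1,0),axis=1)
    i=np.argmax(e[:2]); v=P[i]-P[(i+1)%4]; w=P[(i+2)%4]-P[(i+3)%4]; v=v-w
    print(k,P.mean(0).round(4),e.round(3),'yaw',np.degrees(np.arctan2(v[1],v[0]))%180)
print('pot',at(d,273/2.1+110,360/2.1+70,.056))
print('tape',at(d,352/2.1+110,287/2.1+70,.018),'bowl',at(d,594/2.1+110,125/2.1+70,.035), 'fullrack',at(d,150,230,.05),'pen',at(d,278,137,.006))
s=camera('scene')
for q,z in [('pot',.028),('rack',.015),('slide_box',.014),('tray',.007)]:
    for r in recognise(q,'scene')[:1]:
        b=r['box'];print(q,at(s,(b[0]+b[2])/2,(b[1]+b[3])/2,z))
w=save('w0','wrist'); print(w['origin'],w['rotation'],bot.get_obs()['ee_pos'])
```

```text
plate [ 0.6537 -0.0881] [0.062 0.118 0.06  0.123] yaw 27.25468929114764
rack [0.6714 0.0828] [0.049 0.111 0.057 0.116] yaw 41.76164712654476
box [ 0.4821 -0.0913] [0.046 0.086 0.046 0.085] yaw 151.98831784652728
tray [ 0.516  -0.3029] [0.151 0.185 0.148 0.186] yaw 176.6453340052714
pot [0.4892 0.0829 0.056 ]
tape [ 0.5676 -0.0024  0.018 ] bowl [ 0.7401 -0.273   0.035 ] fullrack [0.5189 0.283  0.05  ] pen [ 0.7339 -0.0069  0.006 ]
pot [0.4889 0.084  0.028 ]
rack [0.6714 0.0868 0.015 ]
slide_box [ 0.481  -0.0866  0.014 ]
tray [ 0.5262 -0.2935  0.007 ]
[0.13619313 0.53922537 0.37234064] [[ 0.39095724 -0.86942226 -0.30208835]
 [ 0.92040818  0.36969176  0.12718797]
 [ 0.00109952 -0.32776965  0.94475703]] [0.2145597  0.50641527 0.19849918]
```

View pics/w0.png

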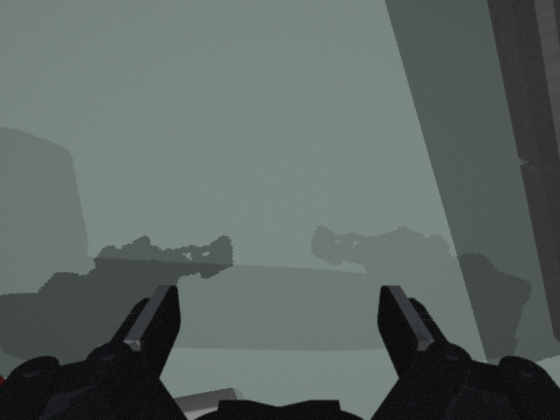

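Request:
apply_moves(
  targets=[5, -6.6, 0, 0, 0, -7.2, 1, 5, -6.6, 0, 0, 0, -7.2, 1, 5, -6.6, 0, 0, 0, -7.2, 1, 5, -6.6, 0, 0, 0, -7.2, 1, 5, -6.6, 0, 0, 0, -7.2, 1],
)

```text
time: 1.95
ee_pos: [0.3654, 0.3067, 0.1987]
tcp_rot: [180.0, -0.0, 113.7]
wrist_force: [1.4, 0.7, 0.2]
opening: 0.0856
```

Request:
apply_moves(
  targets=[5, -6.6, 0, 0, 0, -7.2, 1, 5, -6.6, 0, 0, 0, -7.2, 1, 5, -6.6, 0, 0, 0, -7.2, 1, 5, -6.6, 0, 0, 0, -7.2, 1, 5, -6.6, 0, 0, 0, -7.2, 1],
)

```text
time: 2.45
ee_pos: [0.5156, 0.1084, 0.1987]
tcp_rot: [180.0, -0.0, 70.7]
wrist_force: [-0.5, 1.9, 0.0]
opening: 0.0854
```

Request:
apply_moves(
  targets=[4, -6.6, 0, 0, 0, -7.2, 1, 4, -6.6, 0, 0, 0, -7.2, 1, 4, -6.6, 0, 0, 0, -7.2, 1, 4, -6.6, 0, 0, 0, -7.2, 1, 4, -6.6, 0, 0, 0, -7.2, 1],
)

```text
time: 2.95
ee_pos: [0.6356, -0.0908, 0.1978]
tcp_rot: [180.0, 0.0, 27.7]
wrist_force: [-0.8, 0.1, -0.1]
opening: 0.0851
```

Run:
```python
from h import *
w=save('w1','wrist'); np.savez('w1.npz',**w); print(w['origin'],w['rotation'][:,2],bot.get_obs()['ee_pos'],bot.get_obs()['tcp_rot'])
print([(np.round(r['box'],0).tolist(),round(r['conf'],2)) for r in recognise('cold_plate','wrist')])
```

```text
[ 0.71019697 -0.05162256  0.37158189] [0.29057855 0.15121982 0.94482627] [ 0.63681828 -0.09359072  0.19667858] [1.79952388e+02 7.34036457e-02 2.70139036e+01]
[([255.0, 100.0, 315.0, 217.0], 0.85), ([51.0, 290.0, 112.0, 369.0], 0.71)]
```

View pics/w1.png

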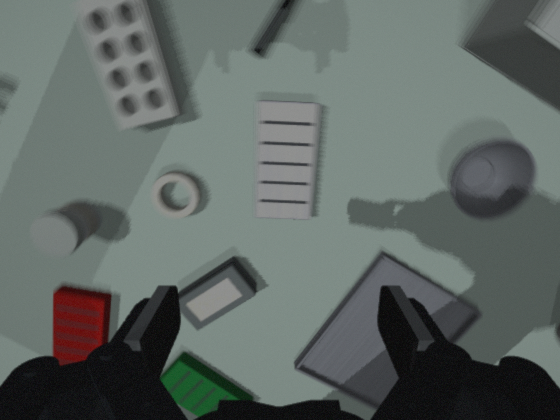

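```bash
cat >> h.py <<'E'
def rect(d,c,z,off=(0,0),s=1):
    P=np.array([at(d,u/s+off[0],v/s+off[1],z) for u,v in c])[:,:2]
    e=np.linalg.norm(P-np.roll(P,-1,0),axis=1)
    i=np.argmax(e[:2]); v=P[i]-P[(i+1)%4]-(P[(i+2)%4]-P[(i+3)%4])
    return P.mean(0).round(4),e.round(3),round(np.degrees(np.arctan2(v[1],v[0]))%180,1)
E
python3 - <<'E'
from h import *
w=np.load('w1.npz'); g=w['img']; off=(215,75)
c=g[75:235,215:365]; cv2.imwrite('pics/w1z.png',cv2.resize(c[:,:,::-1],None,fx=3.7,fy=3.7,interpolation=cv2.INTER_CUBIC))
hsv=cv2.cvtColor(c,cv2.COLOR_RGB2HSV); print(c[85,70],c[20,20],hsv[85,70],hsv[20,20])
m=((hsv[:,:,1]<18)&(hsv[:,:,2]>90)).astype(np.uint8)*255
m=cv2.morphologyEx(m,cv2.MORPH_CLOSE,np.ones((7,7)))
cs,_=cv2.findContours(m,0,2); k=max(cs,key=cv2.contourArea); ap=cv2.boxPoints(cv2.minAreaRect(k)); print(ap+off, cv2.contourArea(k))
print(rect(w,ap+off,.02))
E
```

```text
[142 144 143] [126 141 134] [ 75   4 144] [ 76  27 141]
[[249.34528351 217.05848694]
 [254.46604156  99.28113556]
 [322.20755768 102.22642517]
 [317.08679962 220.00378418]] 7209.5
(array([ 0.6553, -0.0882]), array([0.119, 0.065, 0.12 , 0.072]), np.float64(25.5))
```

View pics/w1z.png

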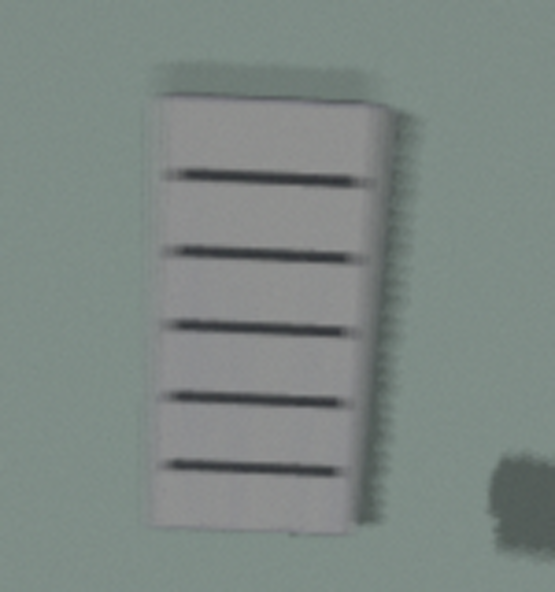

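Run:
```python
from h import *
w=np.load('w1.npz')
print(rect(w,[(158,96),(372,100),(347,531),(150,526)],.02,(215,75),3.7))
```

```text
(array([ 0.6547, -0.0869]), array([0.055, 0.118, 0.057, 0.118]), np.float64(25.7))
```

Run:
```python
from h import *
for i in range(3):
    o=bot.get_obs(); print(o['time'],o['ee_pos'].round(4),o['tcp_rot'].round(2),o['wrist_force'].round(2)); camera('top')
```

```text
3.05 [ 0.6357 -0.0913  0.1968] [-1.7998e+02  9.0000e-02  2.7630e+01] [ 1.77  0.58 -0.2 ]
3.1 [ 0.635  -0.0894  0.1973] [-1.7995e+02  7.0000e-02  2.7960e+01] [ 0.88 -0.2  -0.69]
3.15 [ 0.6346 -0.0882  0.1979] [-1.7995e+02  4.0000e-02  2.8120e+01] [ 0.   -0.46  0.97]
```

Request:
apply_moves(
  targets=[0.68, 0, -1.5, 0, 0, -0.25, 1, 0.68, 0, -3, 0, 0, -0.25, 1, 0.68, 0, -4.5, 0, 0, -0.25, 1, 0.68, 0, -4.5, 0, 0, -0.25, 1, 0.68, 0, -4.5, 0, 0, -0.25, 1],
  newtons=40,
)

```text
time: 3.7
ee_pos: [0.6546, -0.0865, 0.0648]
tcp_rot: [-180.0, 0.0, 26.7]
wrist_force: [0.8, 0.4, 0.9]
opening: 0.0852
```

Run:
```python
from h import *
w=save('w2','wrist'); o=bot.get_obs(); print(o['ee_pos'],o['tcp_rot'])
s=camera('scene')['img'][120:300,130:300]; cv2.imwrite('pics/s2.png',cv2.resize(s[:,:,::-1],None,fx=3,fy=3))
```

```text
[ 0.6558697  -0.08694642  0.06672034] [ 1.79897627e+02 -1.54217126e-01  2.67070821e+01]
```

View pics/w2.png

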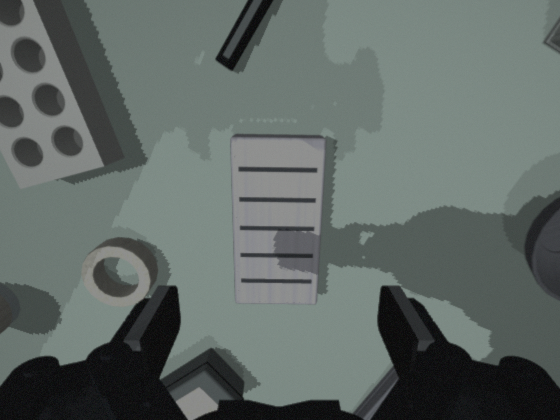

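View pics/s2.png

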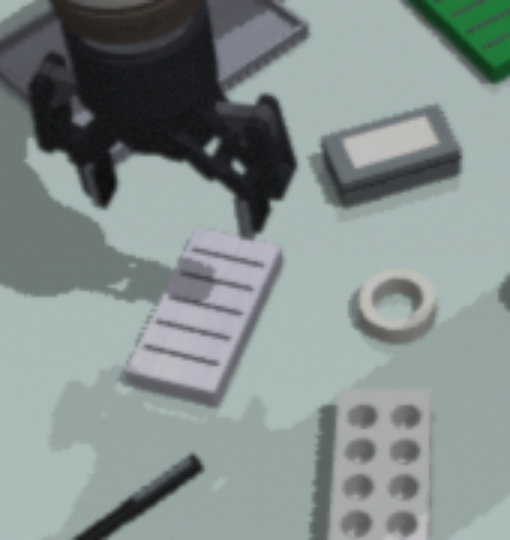

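Run:
```python
from h import *
w=camera('wrist'); o=bot.get_obs(); print(o['ee_pos'],o['tcp_rot'])
print(rect(w,[(233,138),(324,138),(317,304),(237,303)],.02))
```

```text
[ 0.65672399 -0.0874111   0.0675011 ] [179.82864237  -0.25479046  26.66705718]
(array([ 0.6555, -0.0869]), array([0.057, 0.119, 0.059, 0.118]), np.float64(26.1))
```

Request:
apply_moves(
  targets=[0, 0, -1, 0, 0, 0, 1, 0, 0, -1.8, 0, 0, 0, 1, 0, 0, -2.1, 0, 0, 0, 1, 0, 0, -2.1, 0, 0, 0, 0.6, 0, 0, -2.1, 0, 0, 0, 0.6],
  newtons=40,
)

```text
time: 4.35
ee_pos: [0.656, -0.0877, 0.0026]
tcp_rot: [179.9, -0.1, 26.6]
wrist_force: [0.1, 0.4, 0.2]
opening: 0.0593
```

Request:
apply_moves(
  targets=[0, 0, 0, 0, 0, 0, 0.3, 0, 0, 0, 0, 0, 0, 0.3, 0, 0, 0, 0, 0, 0, 0.3, 0, 0, 0, 0, 0, 0, 0.3, 0, 0, 0, 0, 0, 0, 0.3],
  newtons=60,
)

```text
time: 4.85
ee_pos: [0.655, -0.0876, 0.0006]
tcp_rot: [-180.0, -0.0, 26.6]
wrist_force: [0.3, 0.2, -0.6]
opening: 0.0254
```

Run:
```python
from h import *
w=save('w3','wrist'); o=bot.get_obs(); print(o['ee_pos'],o['tcp_rot'],o['opening'],o['wrist_force'])
s=camera('scene')['img'][120:300,130:300]; cv2.imwrite('pics/s3.png',cv2.resize(s[:,:,::-1],None,fx=3,fy=3))
```

```text
[ 6.54965748e-01 -8.76000137e-02  5.18152118e-04] [-1.79999017e+02  1.78920929e-03  2.66208706e+01] 0.025595233385156128 [0.28538957 1.0287126  0.41794473]
```

View pics/w3.png

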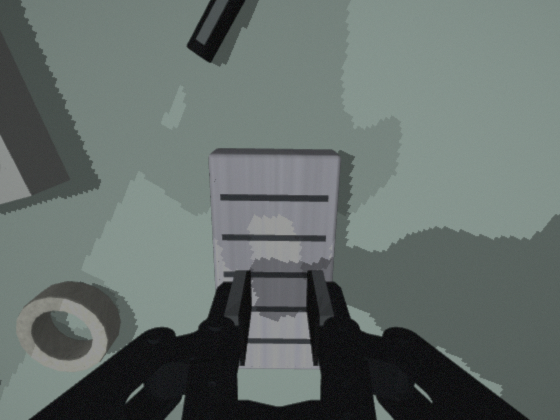

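View pics/s3.png

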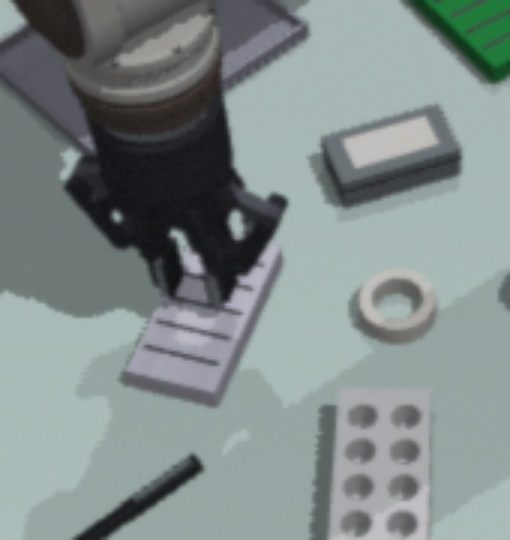

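Run:
```python
from h import *
s=camera('scene'); w=camera('wrist')
for z in [0,.01,.02,.03,.04]: print(z,proj(s,[.655,-.0876,z]),proj(w,[.655,-.0876,z]), at(s,193,220,z))
t=save('t3','top'); cv2.imwrite('pics/t3z.png',cv2.resize(t['img'][110:250,230:400][:,:,::-1],None,fx=4,fy=4))
cv2.imwrite('pics/s3z.png',cv2.resize(s['img'][170:270,150:260][:,:,::-1],None,fx=6,fy=6,interpolation=cv2.INTER_CUBIC))
print(w['origin'])
```

```text
0 [198.61344345 226.53277758] [279.07181829 256.51378801] [ 0.6517 -0.1075  0.    ]
0.01 [197.91733853 223.47769616] [279.08006014 264.89838871] [ 0.6557 -0.1009  0.01  ]
0.02 [197.21044233 220.37525367] [279.08920064 274.19720203] [ 0.6598 -0.0943  0.02  ]
0.03 [196.49250194 217.2243402 ] [279.09939525 284.5683709 ] [ 0.6638 -0.0877  0.03  ]
0.04 [195.7632565  214.02381088] [279.11083745 296.20874472] [ 0.6678 -0.0811  0.04  ]
[ 0.73018775 -0.04987161  0.17429774]
```

View pics/s3z.png

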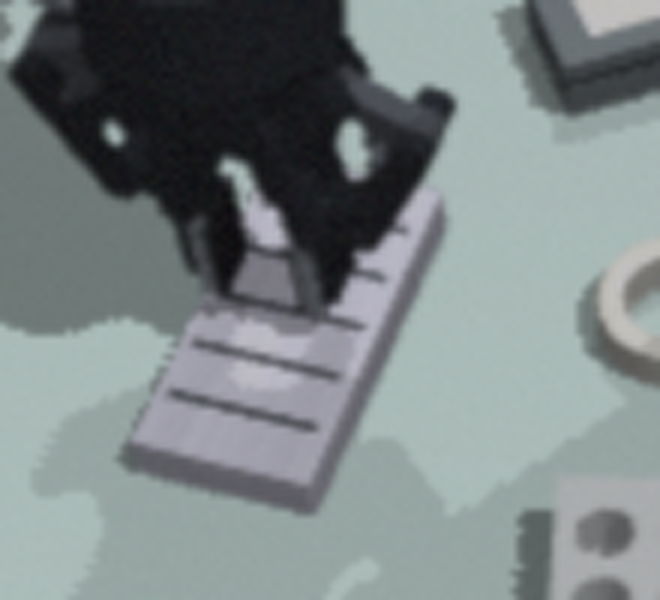

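View pics/t3z.png

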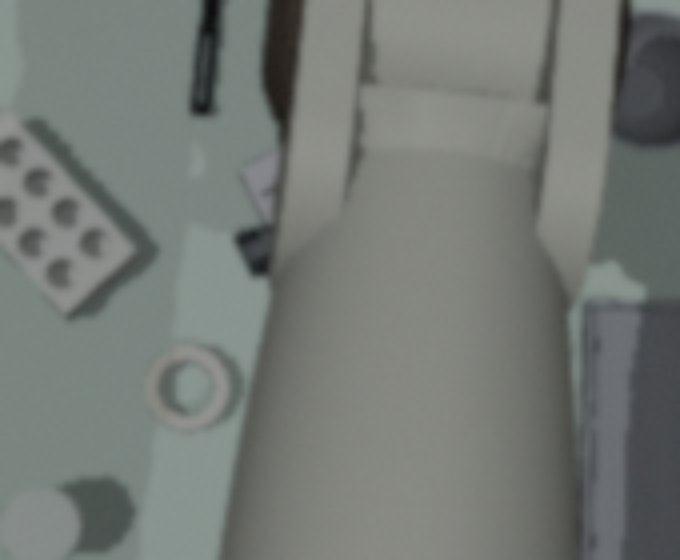

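Run:
```python
from h import *
w=camera('wrist'); print(w['intrinsics'])
cv2.imwrite('pics/w3z.png',cv2.resize(w['img'][240:390,190:370][:,:,::-1],None,fx=4,fy=4,interpolation=cv2.INTER_CUBIC))
R=Ro.from_euler('xyz',bot.get_obs()['tcp_rot'],degrees=True).as_matrix(); p=bot.get_obs()['ee_pos']
for back in [0,.01,.02,.03]:
  for sx in (-.011,.011):
    print(back,sx,[proj(w,p+R@[sx,s*.0128,-back]).round(0).tolist() for s in(-1,1)])
```

```text
[[350.1990925    0.         278.59520396]
 [  0.         350.1990925  215.59992603]
 [  0.           0.           1.        ]]
0 -0.011 [[256.0, 275.0], [302.0, 275.0]]
0 0.011 [[255.0, 238.0], [303.0, 238.0]]
0.01 -0.011 [[255.0, 284.0], [303.0, 284.0]]
0.01 0.011 [[254.0, 246.0], [304.0, 246.0]]
0.02 -0.011 [[254.0, 294.0], [304.0, 294.0]]
0.02 0.011 [[253.0, 254.0], [305.0, 254.0]]
0.03 -0.011 [[252.0, 305.0], [306.0, 305.0]]
0.03 0.011 [[251.0, 264.0], [307.0, 264.0]]
```

View pics/w3z.png

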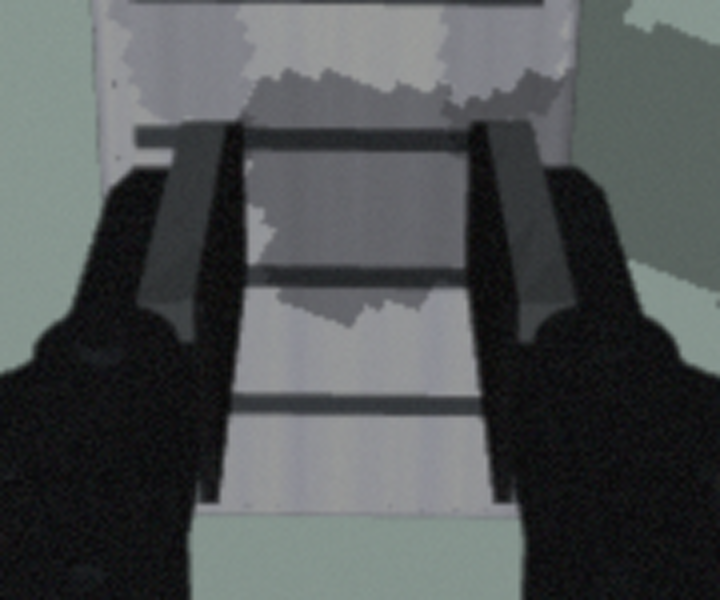

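```bash
python3 - <<'E'
from h import *
w=camera('wrist'); R=Ro.from_euler('xyz',bot.get_obs()['tcp_rot'],degrees=True).as_matrix(); p=bot.get_obs()['ee_pos']
# tool frame camera pose
Rc=R.T@w['rotation']; oc=R.T@(w['origin']-p); print(oc,Rc)
f=350.2;cx,cy=278.6,215.6
for name,op,ul,ur,v in [('open',.0853,178,380,287),('25',.0256,251,307,271)]:
    d=f*op/(ur-ul)
    print(name, oc+Rc@np.array([((ul+ur)/2-cx)/f*d,-(v-cy)/f*d,-d]))
E
python3 -c "
import cv2
a=cv2.imread('pics/w0.png')[260:400,100:460];cv2.imwrite('pics/w0z.png',cv2.resize(a,None,fx=2.2,fy=2.2))"
```

```text
[ 8.41533477e-02 -2.16637977e-05 -1.73828435e-01] [[-8.70348466e-04  9.44970964e-01  3.27153051e-01]
 [ 9.99999267e-01  5.46901891e-04  1.08066062e-03]
 [ 8.42272291e-04  3.27153752e-01 -9.44970747e-01]]
open [ 7.28188564e-03 -2.90521455e-05 -4.39484955e-02]
25 [ 7.84672455e-03 -2.56619732e-05 -3.08319669e-02]
```

View pics/w0z.png

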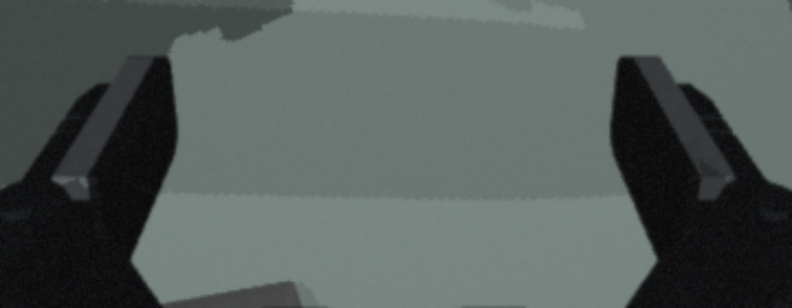

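Request:
apply_moves(
  targets=[0, 0, 0, 0, 0, 0, 1, 0, 0, 0, 0, 0, 0, 1, 0, 0, 0, 0, 0, 0, 1, 0, 0, 0, 0, 0, 0, 1, 0, 0, 0, 0, 0, 0, 1],
  newtons=60,
)

```text
time: 5.7
ee_pos: [0.655, -0.0876, 0.0005]
tcp_rot: [-180.0, -0.0, 26.6]
wrist_force: [-0.0, 0.4, -0.5]
opening: 0.0855
```

Request:
apply_moves(
  targets=[0, 0, -0.2, 0, 0, 0, 1, 0, 0, -0.4, 0, 0, 0, 1, 0, 0, -0.6, 0, 0, 0, 1, 0, 0, -0.6, 0, 0, 0, 1],
)

```text
time: 6.1
ee_pos: [0.6541, -0.0874, -0.0191]
tcp_rot: [-179.9, 0.1, 26.6]
wrist_force: [-0.6, -0.5, -0.7]
opening: 0.0855
```

Run:
```python
from h import *
w=save('w4','wrist'); o=bot.get_obs(); print(o['ee_pos'],o['tcp_rot'],o['opening'],o['wrist_force'])
s=camera('scene')['img'][150:280,130:270]; cv2.imwrite('pics/s4.png',cv2.resize(s[:,:,::-1],None,fx=5,fy=4.5,interpolation=cv2.INTER_CUBIC))
```

```text
[ 0.65443828 -0.08751377 -0.0184168 ] [-1.79956011e+02  6.53863665e-02  2.66196049e+01] 0.08540446964148118 [-0.33609189 -0.04196956  0.47626556]
```

View pics/w4.png

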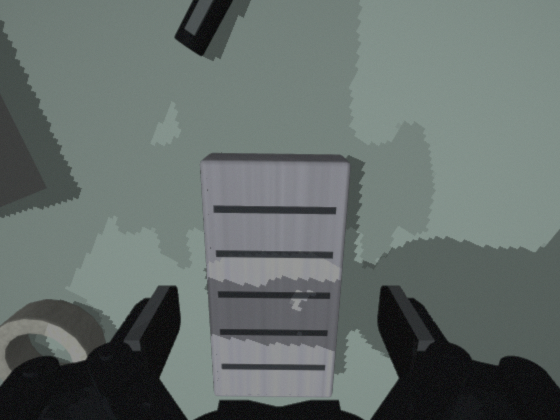

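View pics/s4.png

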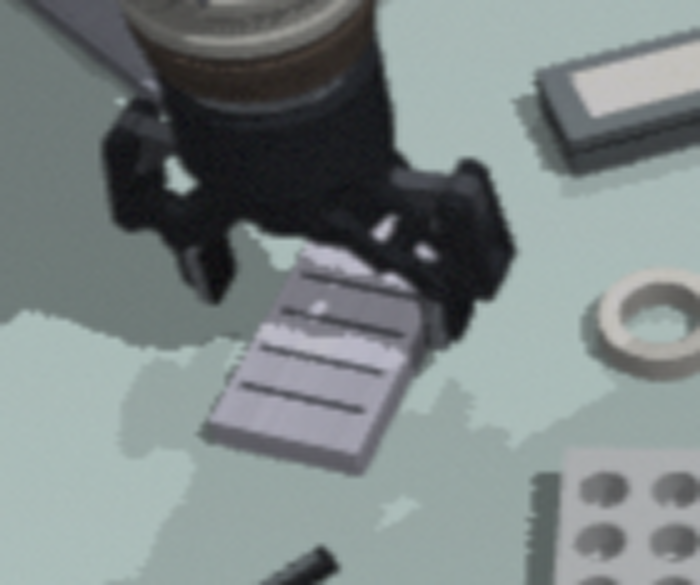

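Request:
apply_moves(
  targets=[0, 0, -0.2, 0, 0, 0, 1, 0, 0, -0.4, 0, 0, 0, 1, 0, 0, -0.4, 0, 0, 0, 1, 0, 0, -0.4, 0, 0, 0, 0.6, 0, 0, -0.4, 0, 0, 0, 0.6],
  newtons=50,
)

```text
time: 6.7
ee_pos: [0.655, -0.0874, -0.0293]
tcp_rot: [-180.0, -0.0, 26.6]
wrist_force: [-0.1, -6.2, 35.2]
opening: 0.0591
```

Request:
apply_moves(
  targets=[0, 0, 0, 0, 0, 0, 0.5, 0, 0, 0, 0, 0, 0, 0.5, 0, 0, 0, 0, 0, 0, 0.5, 0, 0, 0, 0, 0, 0, 0.5],
  newtons=50,
)

```text
time: 7.1
ee_pos: [0.6553, -0.0876, -0.029]
tcp_rot: [180.0, -0.0, 26.6]
wrist_force: [-0.9, 0.4, 5.1]
opening: 0.0594
```

Request:
apply_moves(
  targets=[0, 0, 0.5, 0, 0, 0, 0.5, 0, 0, 1.5, 0, 0, 0, 0.5, 0, 0, 3, 0, 0, 0, 0.5, 0, 0, 3.5, 0, 0, 0, 0.5, 0, 0, 3.5, 0, 0, 0, 0.5],
)

```text
time: 7.6
ee_pos: [0.6565, -0.0878, 0.0784]
tcp_rot: [179.8, -0.2, 26.6]
wrist_force: [-0.5, -0.9, -4.7]
opening: 0.0584
```

Run:
```python
from h import *
w=save('w5','wrist'); np.savez('w5.npz',**w); o=bot.get_obs(); print(o['ee_pos'],o['tcp_rot'],o['opening'],o['wrist_force'])
```

```text
[ 0.6553842  -0.08767363  0.07561157] [ 1.79963610e+02 -4.75690664e-02  2.66197876e+01] 0.058372189118192204 [ 0.37382189 -0.16025118 -5.41358142]
```

View pics/w5.png

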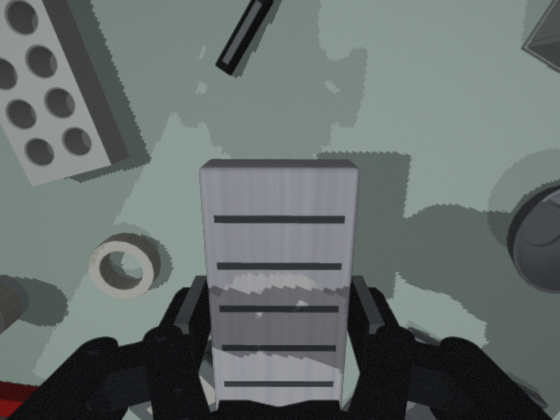

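Request:
apply_moves(
  targets=[-4.6, -7.1, 0, 0, 0, -4.8, 0.5, -4.6, -7.1, 0, 0, 0, -4.8, 0.5, -4.6, -7.1, 0, 0, 0, -4.8, 0.5, -4.6, -7.1, 0, 0, 0, -4.8, 0.5, -4.6, -7.1, 0, 0, 0, -4.8, 0.5],
)

```text
time: 8.15
ee_pos: [0.5166, -0.2981, 0.0724]
tcp_rot: [-179.9, 0.2, -2.3]
wrist_force: [1.1, 0.3, -4.3]
opening: 0.0585
```

Request:
apply_moves(
  targets=[0, 0, 0, 0, 0, 0, 0.5, 0, 0, 0, 0, 0, 0, 0.5, 0, 0, 0, 0, 0, 0, 0.5],
)

```text
time: 8.45
ee_pos: [0.5187, -0.2966, 0.0737]
tcp_rot: [-179.9, 0.1, -2.2]
wrist_force: [-0.1, -0.2, -3.6]
opening: 0.0585
```

Run:
```python
from h import *
w=save('w6','wrist'); np.savez('w6.npz',**w); o=bot.get_obs(); print(o['ee_pos'],o['tcp_rot'],o['opening'],o['wrist_force'])
t=save('t6','top'); np.savez('t6.npz',**t);cv2.imwrite('pics/t6z.png',cv2.resize(t['img'][170:280,360:460][:,:,::-1],None,fx=5,fy=5,interpolation=cv2.INTER_CUBIC))
```

```text
[ 0.51908333 -0.29628649  0.074101  ] [-1.79938163e+02  9.34110416e-02 -2.11076172e+00] 0.05840906486736339 [ 0.66040626 -0.3349728  -2.89866476]
```

View pics/w6.png

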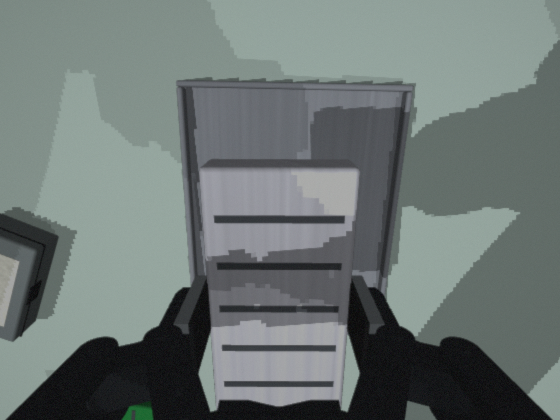

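Run:
```python
import cv2
a=cv2.imread('pics/top0.png')[170:280,360:460]; cv2.imwrite('pics/t0tray.png',cv2.resize(a,None,fx=5,fy=5,interpolation=cv2.INTER_CUBIC))
```

```text
(no output)
```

View pics/t0tray.png

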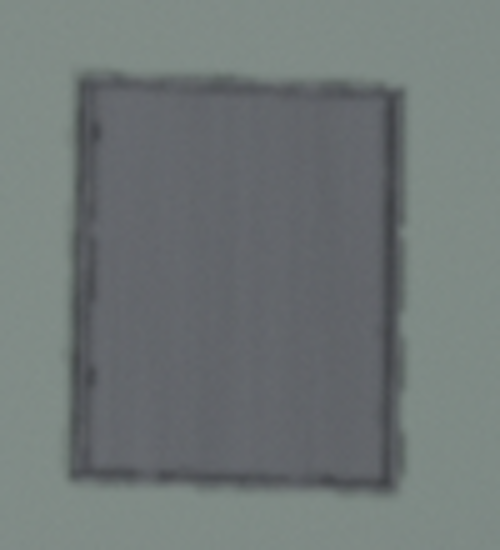

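Run:
```python
from h import *
t=np.load('t6.npz'); w=np.load('w6.npz')
print(rect(t,[(80,75),(402,90),(394,488),(71,479)],.012,(360,170),5))
a=at(w,178,81,.014);b=at(w,414,85,.014); print(a,b,np.linalg.norm(a-b))
m=(a+b)[:2]/2; v=(a-b)[:2]; ang=np.degrees(np.arctan2(v[1],v[0]))-90; n=np.array([v[1],-v[0]])/np.linalg.norm(v); print('center',m-n*.095,ang, n)
print(at(w,191,270,.014),at(w,392,270,.014))
# plate front edge at its top z guess
for z in (.117,.12,.125):print(at(w,201,168,z),at(w,358,167,z))
# ee
```

```text
(array([ 0.516 , -0.3037]), array([0.152, 0.186, 0.15 , 0.188]), np.float64(176.3))
[ 0.6128 -0.2373  0.014 ] [ 0.6048 -0.3842  0.014 ] 0.14711767398922534
center [ 0.51394056 -0.30558407] -3.1171811136169936 [ 0.99852041 -0.05437824]
[ 0.4812 -0.2295  0.014 ] [ 0.4757 -0.3793  0.014 ]
[ 0.5778 -0.2697  0.117 ] [ 0.5759 -0.3287  0.117 ]
[ 0.5784 -0.2704  0.12  ] [ 0.5765 -0.328   0.12  ]
[ 0.5793 -0.2715  0.125 ] [ 0.5776 -0.3269  0.125 ]
```

Request:
apply_moves(
  targets=[0, -0.11, -1, 0, 0, -0.17, 0.5, 0, -0.11, -2, 0, 0, -0.17, 0.5, 0, -0.11, -2.8, 0, 0, -0.17, 0.5, 0, -0.11, -3.15, 0, 0, -0.17, 0.5, 0, -0.11, -3.3, 0, 0, -0.17, 0.5],
)

```text
time: 9.05
ee_pos: [0.5189, -0.2996, -0.0247]
tcp_rot: [-180.0, 0.1, -3.1]
wrist_force: [0.6, 0.3, -3.8]
opening: 0.0587
```

Request:
apply_moves(
  targets=[0, 0, -0.03, 0, 0, 0, 0.5, 0, 0, -0.03, 0, 0, 0, 0.5, 0, 0, -0.03, 0, 0, 0, 0.9, 0, 0, -0.03, 0, 0, 0, 0.9, 0, 0, -0.03, 0, 0, 0, 0.9],
)

```text
time: 9.55
ee_pos: [0.5196, -0.3011, -0.0234]
tcp_rot: [180.0, -0.1, -3.2]
wrist_force: [-0.3, 0.2, 1.0]
opening: 0.077
```

Request:
apply_moves(
  targets=[0, 0, 0.3, 0, 0, 0, 0.9, 0, 0, 1.3, 0, 0, 0, 0.95, 0, 0, 3, 0, 0, 0, 1, 0, 0, 4, 0, 0, 0, 1, 0, 0, 4, 0, 0, 0, 1],
)

```text
time: 10.05
ee_pos: [0.5213, -0.302, 0.1021]
tcp_rot: [179.8, -0.5, -3.2]
wrist_force: [0.2, 0.2, -0.3]
opening: 0.0855
```

Run:
```python
from h import *
w=save('w7','wrist'); np.savez('w7.npz',**w); o=bot.get_obs(); print(o['ee_pos'],o['tcp_rot'],o['opening'],o['wrist_force'])
```

```text
[ 0.52042016 -0.30152985  0.09910752] [179.85912297  -0.27831537  -3.20263739] 0.08573709969074253 [ 0.12437956  0.04061341 -0.85050267]
```

View pics/w7.png

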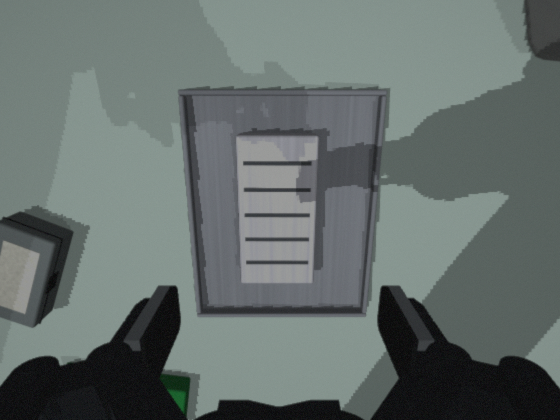

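Run:
```python
from h import *
w=np.load('w7.npz')
print(rect(w,[(179,91),(388,90),(368,317),(197,318)],.014))
print(rect(w,[(238,138),(318,137),(312,283),(241,283)],.024))
c=w['img'][75:330,165:405]; cv2.imwrite('pics/w7z.png',cv2.resize(c[:,:,::-1],None,fx=2.3,fy=2.3,interpolation=cv2.INTER_CUBIC))
```

```text
(array([ 0.5145, -0.3054]), array([0.148, 0.188, 0.15 , 0.188]), np.float64(176.7))
(array([ 0.519, -0.301]), array([0.057, 0.117, 0.058, 0.116]), np.float64(176.1))
```

View pics/w7z.png

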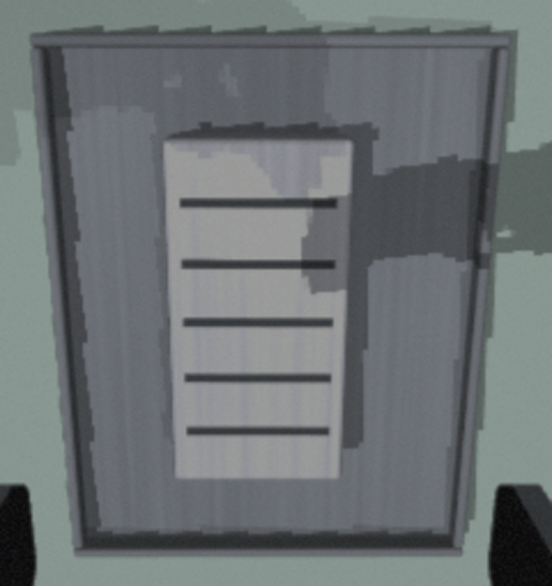

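Request:
apply_moves(
  targets=[2.2, 6.2, 0, 0, 0, 3.75, 1, 2.2, 6.2, 0, 0, 0, 3.75, 1, 2.2, 6.2, 0, 0, 0, 3.75, 1, 2.2, 6.2, 0, 0, 0, 3.75, 1],
)

```text
time: 10.5
ee_pos: [0.5848, -0.1127, 0.0946]
tcp_rot: [-180.0, 0.1, 19.5]
wrist_force: [1.8, -0.5, 0.6]
opening: 0.0853
```

Request:
apply_moves(
  targets=[2.2, 6.2, 0, 0, 0, 3.75, 1, 2.2, 6.2, 0, 0, 0, 3.75, 1, 2.2, 6.2, 0, 0, 0, 3.75, 1, 2.2, 6.2, 0, 0, 0, 3.75, 1, 2.2, 6.2, 0, 0, 0, 3.75, 1],
)

```text
time: 11.0
ee_pos: [0.6514, 0.0766, 0.0936]
tcp_rot: [-179.9, 0.0, 42.1]
wrist_force: [0.2, -0.7, -0.4]
opening: 0.0854
```

Run:
```python
from h import *
w=save('w8','wrist'); np.savez('w8.npz',**w); o=bot.get_obs(); print(o['ee_pos'],o['tcp_rot'],o['opening'],o['wrist_force'])
```

```text
[0.65075437 0.07411936 0.09379964] [-1.79913661e+02  1.03265364e-01  4.20223471e+01] 0.08548226520513508 [-0.66162668 -0.67413676  0.17793172]
```

View pics/w8.png

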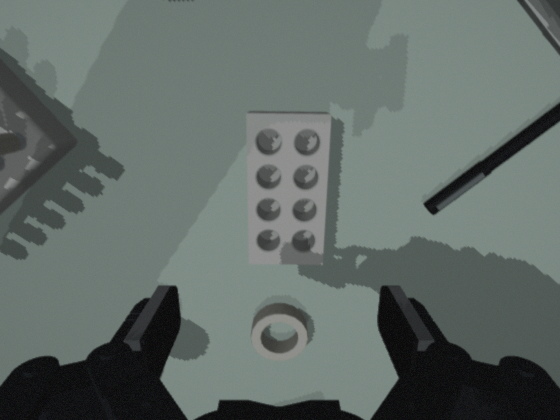

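Run:
```python
from h import *
w=np.load('w8.npz')
print(rect(w,[(248,114),(329,114),(323,265),(249,264)],.03))
print(rect(w,[(266,142),(306,142),(303,240),(268,240)],.03))
o=bot.get_obs();print(o['ee_pos'],o['tcp_rot'])
```

```text
(array([0.6681, 0.0842]), array([0.053, 0.109, 0.056, 0.109]), np.float64(41.6))
(array([0.6682, 0.0856]), array([0.027, 0.071, 0.026, 0.071]), np.float64(42.1))
[0.65075437 0.07411936 0.09379964] [-1.79913661e+02  1.03265364e-01  4.20223471e+01]
```

Request:
apply_moves(
  targets=[0.6, 0.43, -0.5, 0, 0, 0, 1, 0.6, 0.43, -1.5, 0, 0, 0, 1, 0.6, 0.43, -2.5, 0, 0, 0, 1, 0.6, 0.43, -2.5, 0, 0, 0, 1, 0.6, 0.43, -2.5, 0, 0, 0, 1],
  newtons=25,
)

```text
time: 11.55
ee_pos: [0.6684, 0.0832, 0.0205]
tcp_rot: [-180.0, 0.1, 41.7]
wrist_force: [0.8, -0.1, 0.8]
opening: 0.0852
```

Run:
```python
from h import *
w=save('w9','wrist'); np.savez('w9.npz',**w); o=bot.get_obs(); print(o['ee_pos'],o['tcp_rot'],o['opening'],o['wrist_force'])
```

```text
[0.66926874 0.083464   0.02194972] [ 1.79968230e+02 -3.73082492e-02  4.17493851e+01] 0.08550895659675374 [0.3435915  0.11242478 0.74582819]
```

View pics/w9.png

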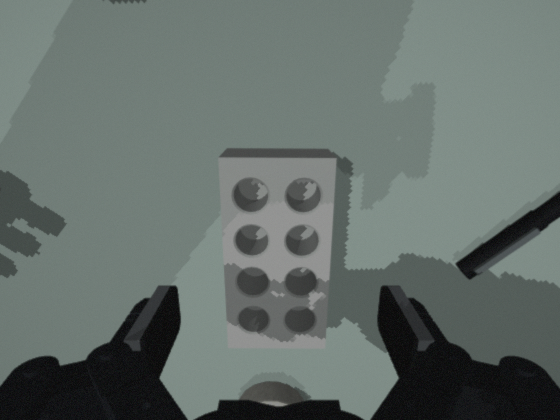

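Run:
```python
from h import *
w=np.load('w9.npz')
print(rect(w,[(219,157),(336,158),(326,348),(229,347)],.03))
```

```text
(array([0.6692, 0.0851]), array([0.055, 0.109, 0.055, 0.109]), np.float64(41.6))
```

Request:
apply_moves(
  targets=[0, 0.03, -0.6, 0, 0, 0, 1, 0, 0.03, -1.25, 0, 0, 0, 1, 0, 0.03, -1.25, 0, 0, 0, 1, 0, 0.03, -1.25, 0, 0, 0, 0.6, 0, 0.03, -1.25, 0, 0, 0, 0.55],
  newtons=25,
)

```text
time: 12.1
ee_pos: [0.6701, 0.085, -0.0147]
tcp_rot: [179.9, -0.1, 41.8]
wrist_force: [0.3, -0.5, -0.3]
opening: 0.0589
```

Request:
apply_moves(
  targets=[0, 0, 0, 0, 0, 0, 0.5, 0, 0, 0, 0, 0, 0, 0.5, 0, 0, 0, 0, 0, 0, 0.5, 0, 0, 0, 0, 0, 0, 0.5],
  newtons=25,
)

```text
time: 12.5
ee_pos: [0.6702, 0.0851, -0.0147]
tcp_rot: [179.9, -0.1, 41.8]
wrist_force: [0.3, -0.7, 6.7]
opening: 0.0552
```

Request:
apply_moves(
  targets=[0, 0, 0.5, 0, 0, 0, 0.5, 0, 0, 1.5, 0, 0, 0, 0.5, 0, 0, 3, 0, 0, 0, 0.5, 0, 0, 3.5, 0, 0, 0, 0.5, 0, 0, 3.5, 0, 0, 0, 0.5],
)

```text
time: 13.0
ee_pos: [0.6708, 0.0853, 0.0926]
tcp_rot: [179.8, -0.3, 41.8]
wrist_force: [0.4, 0.8, -0.6]
opening: 0.0551
```

Request:
apply_moves(
  targets=[-2.5, -6.4, 0, 0, 0, -3.8, 0.5, -2.5, -6.4, 0, 0, 0, -3.8, 0.5, -2.5, -6.4, 0, 0, 0, -3.8, 0.5, -2.5, -6.4, 0, 0, 0, -3.8, 0.5, -2.5, -6.4, 0, 0, 0, -3.8, 0.5],
)

```text
time: 13.5
ee_pos: [0.5915, -0.1111, 0.087]
tcp_rot: [-180.0, 0.1, 18.7]
wrist_force: [0.9, 1.2, -1.4]
opening: 0.0551
```

Request:
apply_moves(
  targets=[-2.5, -6.4, 0, 0, 0, -3.8, 0.5, -2.5, -6.4, 0, 0, 0, -3.8, 0.5, -2.5, -6.4, 0, 0, 0, -3.8, 0.5, -2.5, -6.4, 0, 0, 0, -3.8, 0.5, -2.5, -6.4, 0, 0, 0, -3.8, 0.5],
)

```text
time: 14.0
ee_pos: [0.5167, -0.3026, 0.0868]
tcp_rot: [180.0, 0.1, -4.0]
wrist_force: [0.3, 0.2, 0.4]
opening: 0.0551
```

Request:
apply_moves(
  targets=[0, 0, 0, 0, 0, 0, 0.5, 0, 0, 0, 0, 0, 0, 0.5, 0, 0, 0, 0, 0, 0, 0.5],
)

```text
time: 14.3
ee_pos: [0.5196, -0.2974, 0.0877]
tcp_rot: [-180.0, 0.0, -3.7]
wrist_force: [-0.7, -0.3, -0.2]
opening: 0.0554
```

Run:
```python
from h import *
w=save('w10','wrist'); np.savez('w10.npz',**w); o=bot.get_obs(); print(o['ee_pos'],o['tcp_rot'],o['opening'],o['wrist_force'])
```

```text
[ 0.51971804 -0.29743323  0.08790143] [-1.79981919e+02  9.92022995e-03 -3.67717803e+00] 0.05497584169309152 [ 0.55824251  0.73883684 -0.44310947]
```

View pics/w10.png

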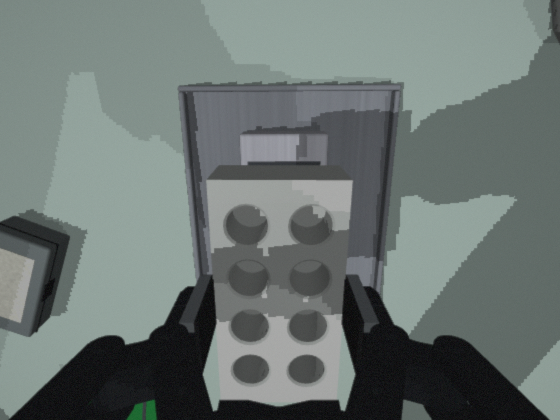

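Run:
```python
from h import *
w=np.load('w10.npz')
for c,z,L in [([(242,135),(326,135)],.024,.06),([(209,180),(352,181)],.1325,.055)]:
    a,b=[at(w,*p,z)[:2] for p in c]; v=a-b; n=np.array([v[1],-v[0]])/np.linalg.norm(v); t=np.radians(-3.8); n2=np.array([np.cos(t),np.sin(t)])
    print((a+b)/2-n2*L,np.linalg.norm(v),np.degrees(np.arctan2(n[1],n[0])))
print(rect(w,[(246,224),(310,224),(306,370),(249,370)],.1325))
```

```text
[ 0.51793191 -0.30067357] 0.05581621628165065 -3.6979948773053484
[ 0.51807092 -0.29800494] 0.05384143385906437 -4.1538530869512025
(array([ 0.5197, -0.2971]), array([0.025, 0.072, 0.026, 0.072]), np.float64(176.0))
```

Request:
apply_moves(
  targets=[0, -0.12, -0.8, 0, 0, 0, 0.5, 0, -0.12, -1.8, 0, 0, 0, 0.5, 0, -0.12, -2.4, 0, 0, 0, 0.5, 0, -0.12, -2.55, 0, 0, 0, 0.5, 0, -0.12, -2.55, 0, 0, 0, 0.5],
)

```text
time: 14.85
ee_pos: [0.5193, -0.3016, 0.0115]
tcp_rot: [-180.0, 0.0, -3.7]
wrist_force: [-0.3, -0.5, 0.1]
opening: 0.0553
```

Request:
apply_moves(
  targets=[0, 0, -0.03, 0, 0, 0, 0.5, 0, 0, -0.03, 0, 0, 0, 0.5, 0, 0, -0.03, 0, 0, 0, 0.5],
)

```text
time: 15.15
ee_pos: [0.5195, -0.3027, 0.0115]
tcp_rot: [180.0, -0.1, -3.8]
wrist_force: [0.5, -0.4, -1.1]
opening: 0.0551
```

Request:
apply_moves(
  targets=[0, 0, -0.05, 0, 0, 0, 0.5, 0, 0, -0.05, 0, 0, 0, 0.5, 0, 0, -0.05, 0, 0, 0, 0.9, 0, 0, -0.05, 0, 0, 0, 0.9, 0, 0, -0.05, 0, 0, 0, 0.9],
)

```text
time: 15.65
ee_pos: [0.519, -0.3025, 0.0092]
tcp_rot: [180.0, 0.0, -3.8]
wrist_force: [-0.2, 0.9, -0.6]
opening: 0.0772
```

Request:
apply_moves(
  targets=[0, 0, 0.4, 0, 0, 0, 1, 0, 0, 1.4, 0, 0, 0, 1, 0, 0, 3, 0, 0, 0, 1, 0, 0, 3, 0, 0, 0, 1, 0, 0, 3, 0, 0, 0, 1],
)

```text
time: 16.15
ee_pos: [0.52, -0.3031, 0.1015]
tcp_rot: [179.9, -0.2, -3.8]
wrist_force: [-0.7, 0.4, -1.3]
opening: 0.0853
```

Run:
```python
from h import *
w=save('w11','wrist'); np.savez('w11.npz',**w); o=bot.get_obs(); print(o['ee_pos'],o['tcp_rot'],o['opening'],o['wrist_force'])
```

```text
[ 0.51924016 -0.30261812  0.09983159] [ 1.79974842e+02 -5.08959193e-02 -3.79992646e+00] 0.08568072788215347 [-0.12511866  0.45081318 -0.20420903]
```

View pics/w11.png

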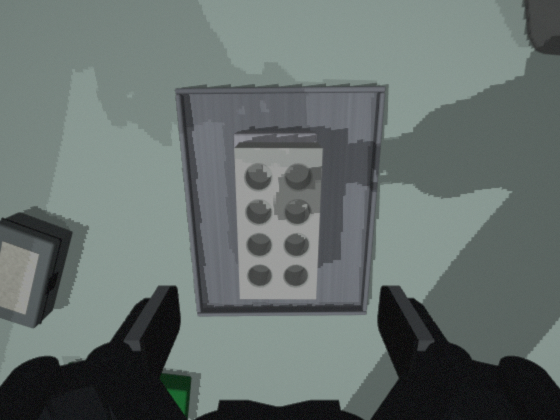

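Run:
```python
from h import *
w=np.load('w11.npz')
print(rect(w,[(235,147),(322,149),(316,300),(239,299)],.054))
print(rect(w,[(258,177),(298,177),(296,275),(260,275)],.054))
a,b=at(w,236,135,.024),at(w,318,134,.024);print((a+b)/2-.06*np.array([.9978,-.067,0]),np.linalg.norm(a-b))
```

```text
(array([ 0.5176, -0.3025]), array([0.055, 0.109, 0.056, 0.11 ]), np.float64(175.8))
(array([ 0.5184, -0.3026]), array([0.026, 0.071, 0.026, 0.071]), np.float64(176.1))
[ 0.517632 -0.30178   0.024   ] 0.05768882040742381
```

Request:
apply_moves(
  targets=[-1.5, 7.1, 0, 0, 0, -4, 1, -1.5, 7.1, 0, 0, 0, -4, 1, -1.5, 7.1, 0, 0, 0, -4, 1, -1.5, 7.1, 0, 0, 0, -4, 1, -1.5, 7.1, 0, 0, 0, -4, 1],
)

```text
time: 16.7
ee_pos: [0.4419, -0.184, 0.0984]
tcp_rot: [-177.9, 0.2, -24.0]
wrist_force: [-0.1, -0.4, 0.3]
opening: 0.0856
```

Request:
apply_moves(
  targets=[0, 0, 0, 0, 0, 0, 1, 0, 0, 0, 0, 0, 0, 1, 0, 0, 0, 0, 0, 0, 1],
)

```text
time: 17.0
ee_pos: [0.444, -0.1853, 0.099]
tcp_rot: [-177.9, 0.1, -24.0]
wrist_force: [-0.2, 0.0, -0.3]
opening: 0.0853
```

Run:
```python
from h import *
w=save('w12','wrist'); np.savez('w12.npz',**w); o=bot.get_obs(); print(o['ee_pos'],o['tcp_rot'],o['opening'],o['wrist_force'])
```

```text
[ 0.44400641 -0.18524415  0.09896603] [-1.77881469e+02  8.68445797e-02 -2.39891375e+01] 0.08514201511666127 [-0.02705401  0.41446746  0.1390081 ]
```

View pics/w12.png

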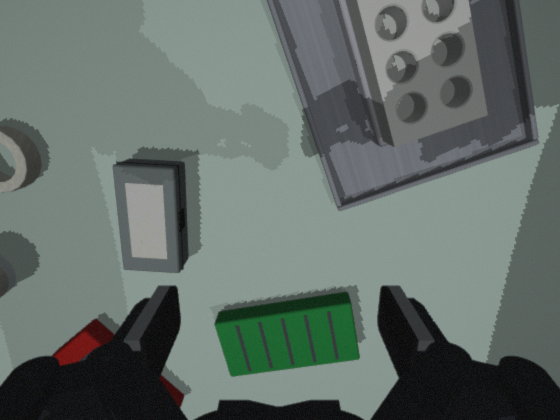

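Run:
```python
from h import *
o=bot.get_obs(); print(o['q'].round(1),o['qd'].round(1))
w=np.load('w12.npz')
print(rect(w,[(113,166),(180,165),(181,272),(125,269)],.028))
```

```text
[-24.   -5.2 -11.1  84.2   2.1 179.9] [ 0.1 -0.1 -0.   0.1 -0.  -0.1]
(array([ 0.479 , -0.0916]), array([0.049, 0.086, 0.045, 0.083]), np.float64(152.3))
```

Request:
apply_moves(
  targets=[0.6, 1.6, 0, 0, 0, 7, 1, 0.6, 1.6, 0, 0, 0, 7, 1, 0.6, 1.6, 0, 0, 0, 7, 1, 0.6, 1.6, 0, 0, 0, 7, 1, 0.6, 1.6, 0, 0, 0, 7, 1],
)

```text
time: 17.55
ee_pos: [0.462, -0.137, 0.0989]
tcp_rot: [-177.9, 0.1, 18.4]
wrist_force: [0.3, -0.5, 0.3]
opening: 0.0853
```

Request:
apply_moves(
  targets=[0.6, 1.6, 0, 0, 0, 7, 1, 0.6, 1.6, 0, 0, 0, 7, 1, 0.6, 1.6, 0, 0, 0, 7, 1, 0.6, 1.6, 0, 0, 0, 7, 1, 0.6, 1.6, 0, 0, 0, 7, 1],
)

```text
time: 18.05
ee_pos: [0.48, -0.0889, 0.0989]
tcp_rot: [-177.8, 0.1, 60.4]
wrist_force: [-0.3, 0.5, 0.6]
opening: 0.0856
```

Request:
apply_moves(
  targets=[0, 0, 0, 0, 0, 7, 1, 0, 0, 0, 0, 0, 7, 1, 0, 0, 0, 0, 0, 7, 1, 0, 0, 0, 0, 0, 7, 1, 0, 0, 0, 0, 0, 7, 1],
)

```text
time: 18.55
ee_pos: [0.48, -0.0891, 0.0989]
tcp_rot: [-177.9, 0.1, 102.4]
wrist_force: [-0.2, -0.3, -0.1]
opening: 0.085
```

Request:
apply_moves(
  targets=[0, 0, 0, 0, 0, 7, 1, 0, 0, 0, 0, 0, 7, 1, 0, 0, 0, 0, 0, 7, 1, 0, 0, 0, 0, 0, 7, 1, 0, 0, 0, 0, 0, 7, 1],
)

```text
time: 19.05
ee_pos: [0.4799, -0.089, 0.0989]
tcp_rot: [-177.9, 0.0, 144.4]
wrist_force: [0.5, 0.1, -0.3]
opening: 0.0856
```

Run:
```python
from h import *
camera('top');w=save('w13','wrist'); np.savez('w13.npz',**w); o=bot.get_obs(); print(o['ee_pos'],o['tcp_rot'],o['opening'],o['wrist_force'],o['q'])
R=Ro.from_euler('xyz',o['tcp_rot'],degrees=True); T=Ro.from_euler('xyz',[180,0,152],degrees=True); print('turn units',np.degrees((T*R.inv()).as_rotvec())/6)
```

```text
[ 0.4798152  -0.08898873  0.09898856] [-1.77868965e+02  4.94433620e-02  1.44129295e+02] 0.08539120214791562 [ 0.3655138   0.48148126 -0.33086469] [-9.25201866 -3.34329802 -9.36616928 84.88810189 -1.92722496 26.63492814]
turn units [ 0.30601459 -0.18102261  1.31178593]
```

View pics/w13.png

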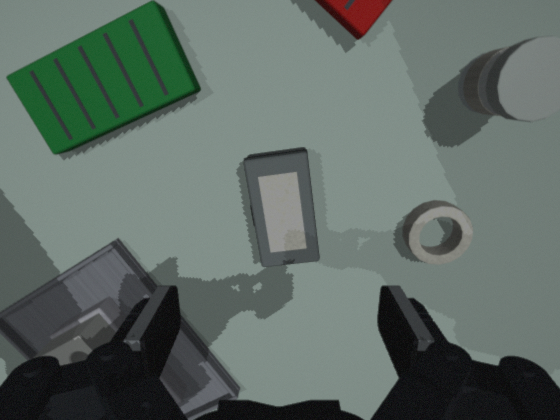

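Run:
```python
from h import *
w=np.load('w13.npz')
print(rect(w,[(245,160),(309,153),(319,261),(258,266)],.028))
print(rect(w,[(258,175),(296,171),(307,250),(271,254)],.028))
```

```text
(array([ 0.4783, -0.0875]), array([0.045, 0.083, 0.048, 0.083]), np.float64(150.8))
(array([ 0.4792, -0.0878]), array([0.027, 0.062, 0.028, 0.062]), np.float64(153.2))
```

Request:
apply_moves(
  targets=[0, 0, -1, 0.31, -0.18, 1.3, 1, 0, 0, -2, 0.31, -0.18, 1.3, 1, 0, 0, -2.5, 0.31, -0.18, 1.3, 1, 0, 0, -2.5, 0.31, -0.18, 1.3, 1, 0, 0, -2.5, 0.31, -0.18, 1.3, 1],
)

```text
time: 19.65
ee_pos: [0.4799, -0.0889, 0.025]
tcp_rot: [180.0, 0.0, 151.7]
wrist_force: [-0.6, 0.2, -0.4]
opening: 0.0854
```

Run:
```python
from h import *
camera('top');w=save('w14','wrist'); np.savez('w14.npz',**w); o=bot.get_obs(); print(o['ee_pos'],o['tcp_rot'],o['opening'],o['wrist_force'],o['q'])
```

```text
[ 0.48049226 -0.08902321  0.02576604] [1.79942763e+02 1.05839727e-01 1.51775303e+02] 0.0857430195212062 [ 0.45435847 -0.97276103  0.60320128] [-1.05109684e+01 -3.30501571e+00 -1.74230522e+01  7.57637269e+01
  2.23200939e-02  1.77136992e+01]
```

View pics/w14.png

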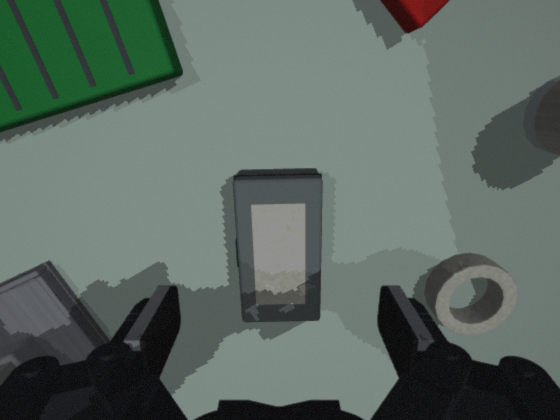

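Run:
```python
from h import *
w=np.load('w14.npz')
print(rect(w,[(235,178),(321,178),(321,320),(242,321)],.028))
print(rect(w,[(250,205),(305,204),(305,303),(256,305)],.028))
```

```text
(array([ 0.4776, -0.0871]), array([0.043, 0.084, 0.046, 0.084]), np.float64(153.0))
(array([ 0.4786, -0.0881]), array([0.028, 0.059, 0.028, 0.06 ]), np.float64(153.3))
```

Request:
apply_moves(
  targets=[-0.03, 0, -0.7, 0, 0, 0.05, 1, -0.03, 0, -1.4, 0, 0, 0.05, 1, -0.03, 0, -1.4, 0, 0, 0.05, 1, -0.03, 0, -1.4, 0, 0, 0.05, 0.55, -0.03, 0, -1.4, 0, 0, 0.05, 0.45],
)

```text
time: 20.25
ee_pos: [0.4796, -0.0891, -0.0161]
tcp_rot: [179.9, 0.1, 152.1]
wrist_force: [0.5, 1.2, 0.3]
opening: 0.0592
```

Request:
apply_moves(
  targets=[0, 0, 0, 0, 0, 0, 0.4, 0, 0, 0, 0, 0, 0, 0.4, 0, 0, 0, 0, 0, 0, 0.4, 0, 0, 0, 0, 0, 0, 0.4],
)

```text
time: 20.65
ee_pos: [0.4796, -0.0891, -0.0163]
tcp_rot: [179.9, 0.1, 152.1]
wrist_force: [-1.2, -0.3, 6.0]
opening: 0.0452
```

Request:
apply_moves(
  targets=[0, 0, 0.5, 0, 0, 0, 0.4, 0, 0, 1.5, 0, 0, 0, 0.4, 0, 0, 3, 0, 0, 0, 0.4, 0, 0, 4.3, 0, 0, 0, 0.4, 0, 0, 4.3, 0, 0, 0, 0.4],
)

```text
time: 21.15
ee_pos: [0.4812, -0.0894, 0.1172]
tcp_rot: [179.8, 0.5, 152.1]
wrist_force: [-0.4, -0.1, -0.6]
opening: 0.0453
```

Request:
apply_moves(
  targets=[1.28, -7.1, 0, 0, 0, 3.95, 0.4, 1.28, -7.1, 0, 0, 0, 3.95, 0.4, 1.28, -7.1, 0, 0, 0, 3.95, 0.4, 1.28, -7.1, 0, 0, 0, 3.95, 0.4, 1.28, -7.1, 0, 0, 0, 3.95, 0.4],
)

```text
time: 21.65
ee_pos: [0.5167, -0.3053, 0.11]
tcp_rot: [180.0, -0.1, 175.7]
wrist_force: [-1.4, 1.6, -0.6]
opening: 0.0452
```

Request:
apply_moves(
  targets=[0, 0, 0, 0, 0, 0, 0.4, 0, 0, 0, 0, 0, 0, 0.4, 0, 0, 0, 0, 0, 0, 0.4],
)

```text
time: 21.95
ee_pos: [0.5168, -0.301, 0.111]
tcp_rot: [179.9, -0.0, 175.9]
wrist_force: [-0.8, 0.1, -0.8]
opening: 0.0454
```

Run:
```python
from h import *
camera('top');w=save('w15','wrist'); np.savez('w15.npz',**w); o=bot.get_obs(); print(o['ee_pos'],o['tcp_rot'],o['opening'],o['wrist_force'],o['q'])
```

```text
[ 0.51705352 -0.30086269  0.11141521] [1.79971015e+02 5.29410234e-03 1.75893266e+02] 0.044892154328642644 [ 0.53469501  0.03098205 -0.82980217] [-3.02093002e+01  1.07316901e+01  6.83528931e+00  8.61115978e+01
  2.83579661e-02 -2.61025691e+01]
```

View pics/w15.png

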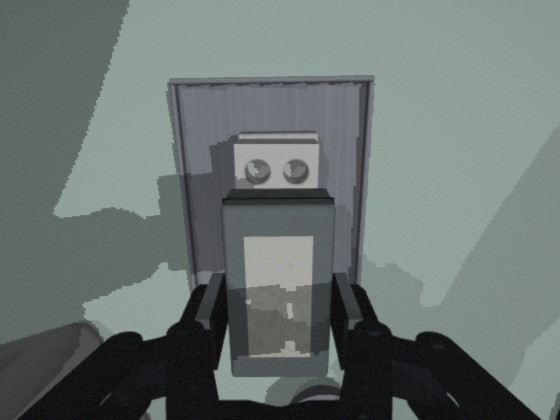

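Run:
```python
from h import *
w=np.load('w15.npz')
print(rect(w,[(223,202),(334,202),(327,375),(234,375)],.1557))
print(rect(w,[(244,237),(313,236),(309,357),(247,359)],.1557))
a,b=at(w,234,143,.054),at(w,320,142,.054); print((a+b)/2+.055*np.array([.9974,-.072,0]),a-b)
a,b=at(w,258,171,.054),at(w,296,170,.054); print((a+b)/2+.0355*np.array([.9974,-.072,0]),a-b)
```

```text
(array([ 0.5132, -0.3004]), array([0.043, 0.084, 0.043, 0.084]), np.float64(176.5))
(array([ 0.5155, -0.3012]), array([0.028, 0.059, 0.028, 0.06 ]), np.float64(175.6))
[ 0.516657 -0.30191   0.054   ] [-0.0034 -0.0559  0.    ]
[ 0.5156077 -0.301856   0.054    ] [-0.0012 -0.0254  0.    ]
```

Request:
apply_moves(
  targets=[0.07, -0.05, -0.8, 0, 0, 0, 0.4, 0.07, -0.05, -1.6, 0, 0, 0, 0.4, 0.07, -0.05, -2.2, 0, 0, 0, 0.4, 0.07, -0.05, -2.38, 0, 0, 0, 0.4, 0.07, -0.05, -2.38, 0, 0, 0, 0.4],
)

```text
time: 22.55
ee_pos: [0.5189, -0.3026, 0.0397]
tcp_rot: [180.0, -0.0, 175.9]
wrist_force: [-0.9, 0.4, -1.3]
opening: 0.0453
```

Request:
apply_moves(
  targets=[0, 0, 0, 0, 0, 0, 0.4, 0, 0, 0, 0, 0, 0, 0.4],
)

```text
time: 22.75
ee_pos: [0.5197, -0.3036, 0.0412]
tcp_rot: [-180.0, 0.1, 175.8]
wrist_force: [0.3, -0.2, -0.6]
opening: 0.0452
```

Request:
apply_moves(
  targets=[0, 0, -0.07, 0, 0, 0, 0.4, 0, 0, -0.07, 0, 0, 0, 0.4, 0, 0, -0.07, 0, 0, 0, 0.4],
)

```text
time: 23.05
ee_pos: [0.5191, -0.3035, 0.0379]
tcp_rot: [180.0, 0.0, 175.8]
wrist_force: [-0.1, 0.3, 0.5]
opening: 0.0451
```

Request:
apply_moves(
  targets=[0, 0, 0, 0, 0, 0, 0.8, 0, 0, 0, 0, 0, 0, 0.8, 0, 0, 0, 0, 0, 0, 0.85, 0, 0, 0, 0, 0, 0, 0.85],
)

```text
time: 23.45
ee_pos: [0.5191, -0.3034, 0.0378]
tcp_rot: [180.0, 0.0, 175.8]
wrist_force: [0.6, 0.4, 0.6]
opening: 0.0722
```

Request:
apply_moves(
  targets=[0, 0, 0.4, 0, 0, 0, 1, 0, 0, 1.4, 0, 0, 0, 1, 0, 0, 3, 0, 0, 0, 1, 0, 0, 3, 0, 0, 0, 1, 0, 0, 3, 0, 0, 0, 1],
)

```text
time: 23.95
ee_pos: [0.5199, -0.3039, 0.1301]
tcp_rot: [-179.9, 0.2, 175.8]
wrist_force: [0.1, 0.6, -0.1]
opening: 0.0857
```

Run:
```python
from h import *
camera('top');w=save('w16','wrist'); np.savez('w16.npz',**w); o=bot.get_obs(); print(o['ee_pos'],o['tcp_rot'],o['opening'],o['wrist_force'])
```

```text
[ 0.51886832 -0.30327683  0.12738101] [ 1.79956509e+02 -3.58385453e-02  1.75820122e+02] 0.08528573931390093 [-0.15504776 -0.4243156  -0.48734764]
```

View pics/w16.png

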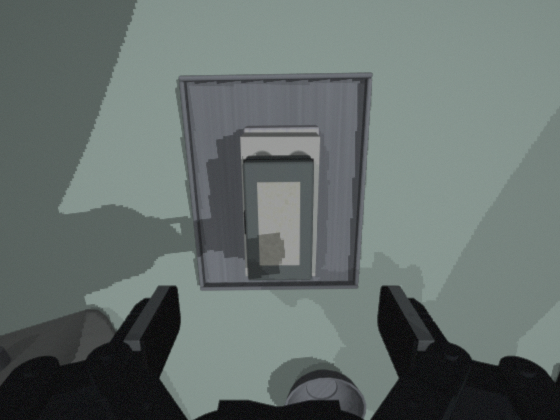

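Run:
```python
from h import *
w=np.load('w16.npz')
print(rect(w,[(244,161),(314,160),(312,278),(247,279)],.082))
print(rect(w,[(257,183),(300,181),(299,265),(259,267)],.082))
a,b=at(w,240,138,.054),at(w,320,137,.054); print((a+b)/2+.055*np.array([.9974,-.072,0]),a-b)
a,b=at(w,242,128,.024),at(w,320,128,.024); print((a+b)/2+.06*np.array([.9974,-.072,0]),a-b)
```

```text
(array([ 0.516, -0.303]), array([0.044, 0.084, 0.046, 0.084]), np.float64(176.0))
(array([ 0.518 , -0.3034]), array([0.028, 0.06 , 0.028, 0.06 ]), np.float64(176.1))
[ 0.518007 -0.30241   0.054   ] [-0.0035 -0.0557  0.    ]
[ 0.519344 -0.30157   0.024   ] [-0.0044 -0.0601  0.    ]
```

Request:
apply_moves(
  targets=[0, 0, 1, 0, 0, 0, 1, -0.5, 1.5, 1.3, 0, 0, 0, 1, -0.5, 6.4, 1.3, 0, 0, 0, 1, -0.5, 6.4, 1.3, 0, 0, 0, 1, -0.5, 6.4, 1.3, 0, 0, 0, 1],
)

```text
time: 24.55
ee_pos: [0.5031, -0.1096, 0.1657]
tcp_rot: [180.0, -0.1, 175.8]
wrist_force: [0.7, -0.4, -0.4]
opening: 0.0853
```

Run:
```python
from h import *
camera('top');o=bot.get_obs(); print(o['ee_pos'],o['tcp_rot'])
```

```text
[ 0.50306739 -0.10405464  0.16603107] [ 1.79811868e+02 -1.10608009e-01  1.75990512e+02]
```

Request:
apply_moves(
  targets=[-0.5, 6.4, -1.5, 0, 0, 0, 1, -0.5, 6.4, -1.5, 0, 0, 0, 1, -0.5, 6.4, -1.5, 0, 0, 0, 1, -0.5, 6.4, -1.5, 0, 0, 0, 1, -0.5, 6.4, -1.5, 0, 0, 0, 1],
)

```text
time: 25.1
ee_pos: [0.4871, 0.0849, 0.1191]
tcp_rot: [180.0, -0.2, 176.1]
wrist_force: [-0.8, 0.5, -0.2]
opening: 0.0851
```

Request:
apply_moves(
  targets=[0, 0, 0, 0, 0, 0, 1, 0, 0, 0, 0, 0, 0, 1, 0, 0, 0, 0, 0, 0, 1],
)

```text
time: 25.4
ee_pos: [0.4893, 0.0794, 0.1218]
tcp_rot: [180.0, -0.0, 175.7]
wrist_force: [0.2, -0.7, -0.5]
opening: 0.0852
```

Run:
```python
from h import *
camera('top');w=save('w17','wrist'); np.savez('w17.npz',**w); o=bot.get_obs(); print(o['ee_pos'],o['tcp_rot'],o['opening'],o['wrist_force'])
print(recognise('pot','wrist')[:1])
```

```text
[0.48934453 0.07951068 0.12190999] [1.79972632e+02 8.55274524e-03 1.75710724e+02] 0.08570576296385317 [ 0.12043068  0.77019182 -0.11538296]
[{'box': [254.9, 172.2, 313.9, 242.5], 'conf': 0.66}]
```

View pics/w17.png

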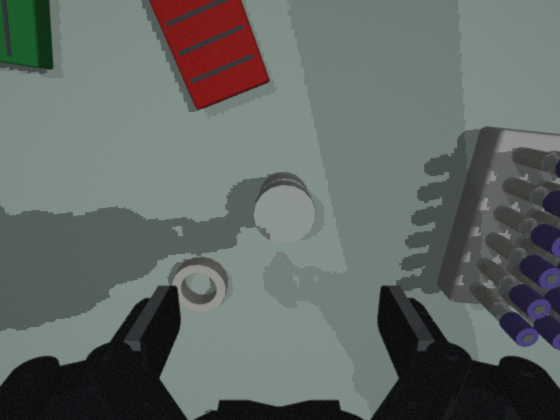

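Run:
```python
from h import *
w=np.load('w17.npz')
print(at(w,284.5,213,.056),at(w,254,213,.056)-at(w,315,213,.056))
```

```text
[0.4859 0.0839 0.056 ] [-0.0034 -0.044   0.    ]
```

Request:
apply_moves(
  targets=[-0.08, 0.14, -1, 0, 0, 0, 1, -0.08, 0.14, -2, 0, 0, 0, 1, -0.08, 0.14, -3, 0, 0, 0, 1, -0.08, 0.14, -4, 0, 0, 0, 1, -0.08, 0.14, -4, 0, 0, 0, 1],
)

```text
time: 26.05
ee_pos: [0.4841, 0.0838, -0.0019]
tcp_rot: [-179.9, -0.3, 175.8]
wrist_force: [0.1, 0.5, -0.2]
opening: 0.0853
```

Request:
apply_moves(
  targets=[0, 0, 0, 0, 0, 0, 0.6, 0, 0, 0, 0, 0, 0, 0.5, 0, 0, 0, 0, 0, 0, 0.4, 0, 0, 0, 0, 0, 0, 0.4, 0, 0, 0, 0, 0, 0, 0.4],
)

```text
time: 26.55
ee_pos: [0.488, 0.0849, 0.0038]
tcp_rot: [179.9, 0.2, 175.8]
wrist_force: [-0.3, 0.0, 5.2]
opening: 0.0452
```

Run:
```python
from h import *
camera('top');w=save('w18','wrist'); np.savez('w18.npz',**w); o=bot.get_obs(); print(o['ee_pos'],o['tcp_rot'],o['opening'],o['wrist_force'])
s=camera('scene')['img'][130:280,240:410]; cv2.imwrite('pics/s18.png',cv2.resize(s[:,:,::-1],None,fx=4,fy=4,interpolation=cv2.INTER_CUBIC))
```

```text
[0.4879912  0.08494013 0.00378886] [1.79935660e+02 1.75526799e-01 1.75816894e+02] 0.044727922645604386 [-0.88391645 -0.85584783  4.77850213]
```

View pics/s18.png

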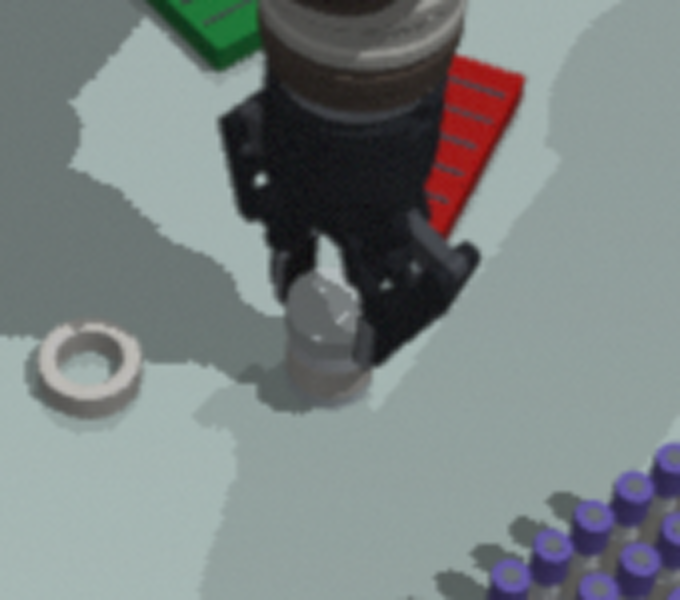

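View pics/w18.png

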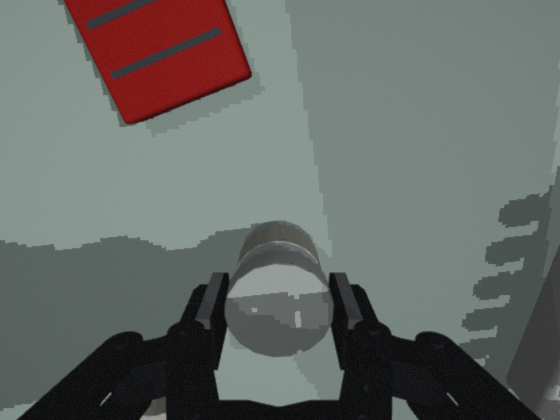

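Run:
```python
from h import *
w=np.load('w18.npz')
print(at(w,279,309,.056),at(w,225,309,.056)-at(w,333,309,.056))
```

```text
[0.485 0.085 0.056] [-0.0033 -0.0437  0.    ]
```

Request:
apply_moves(
  targets=[0, 0, 0.4, 0, 0, 0, 0.4, 0, 0, 1.5, 0, 0, 0, 0.4, 0, 0, 3, 0, 0, 0, 0.4, 0, 0, 4.5, 0, 0, 0, 0.4, 0, 0, 4.9, 0, 0, 0, 0.4],
)

```text
time: 27.2
ee_pos: [0.4885, 0.0851, 0.1553]
tcp_rot: [179.9, 0.4, 175.8]
wrist_force: [0.2, -0.0, -1.0]
opening: 0.0449
```

Request:
apply_moves(
  targets=[0.5, -6.5, 0, 0, 0, 0, 0.4, 0.5, -6.5, 0, 0, 0, 0, 0.4, 0.5, -6.5, 0, 0, 0, 0, 0.4, 0.5, -6.5, 0, 0, 0, 0, 0.4, 0.5, -6.5, 0, 0, 0, 0, 0.4],
)

```text
time: 27.7
ee_pos: [0.5015, -0.1147, 0.149]
tcp_rot: [-180.0, 0.0, 175.5]
wrist_force: [-0.0, 0.5, -0.2]
opening: 0.045
```

Request:
apply_moves(
  targets=[0.5, -6.4, 0, 0, 0, 0, 0.4, 0.5, -6.4, 0, 0, 0, 0, 0.4, 0.5, -6.4, 0, 0, 0, 0, 0.4, 0.5, -6.4, 0, 0, 0, 0, 0.4, 0.5, -6.4, 0, 0, 0, 0, 0.4],
)

```text
time: 28.2
ee_pos: [0.5164, -0.306, 0.148]
tcp_rot: [180.0, -0.0, 175.6]
wrist_force: [-1.2, -0.1, -2.4]
opening: 0.0453
```

Request:
apply_moves(
  targets=[0, 0, 0, 0, 0, 0, 0.4, 0, 0, 0, 0, 0, 0, 0.4, 0, 0, 0, 0, 0, 0, 0.4, 0, 0, 0, 0, 0, 0, 0.4],
)

```text
time: 28.6
ee_pos: [0.5169, -0.3011, 0.1492]
tcp_rot: [180.0, 0.0, 175.9]
wrist_force: [-0.6, -0.3, -0.6]
opening: 0.0454
```

Run:
```python
from h import *
camera('top');w=save('w19','wrist'); np.savez('w19.npz',**w); o=bot.get_obs(); print(o['ee_pos'],o['tcp_rot'],o['opening'],o['wrist_force'])
```

```text
[ 0.51688733 -0.30146717  0.14909175] [1.79981362e+02 2.15874682e-02 1.75881439e+02] 0.04475970415122807 [-0.27967364 -0.37464199 -0.53846058]
```

View pics/w19.png

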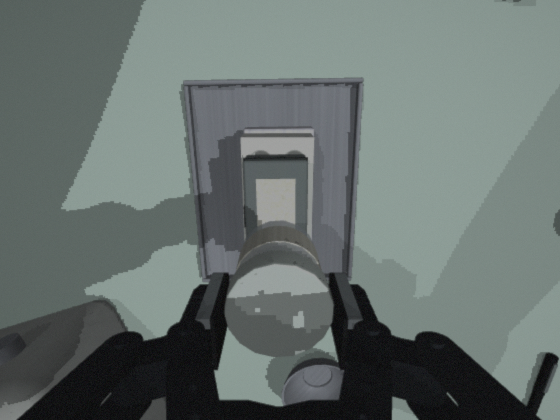

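Request:
apply_moves(
  targets=[0.08, -0.03, -0.7, 0, 0, 0, 0.4, 0.08, -0.03, -1.4, 0, 0, 0, 0.4, 0.08, -0.03, -1.9, 0, 0, 0, 0.4, 0.08, -0.03, -2.0, 0, 0, 0, 0.4, 0.08, -0.03, -2.0, 0, 0, 0, 0.4],
)

```text
time: 29.2
ee_pos: [0.5189, -0.3029, 0.0887]
tcp_rot: [180.0, -0.0, 175.8]
wrist_force: [0.1, -0.5, 0.1]
opening: 0.0448
```

Request:
apply_moves(
  targets=[0, 0, -0.03, 0, 0, 0, 0.4, 0, 0, -0.03, 0, 0, 0, 0.4, 0, 0, -0.03, 0, 0, 0, 0.4, 0, 0, -0.03, 0, 0, 0, 0.4],
)

```text
time: 29.6
ee_pos: [0.5192, -0.3032, 0.0883]
tcp_rot: [180.0, 0.0, 175.8]
wrist_force: [0.1, 1.1, -0.3]
opening: 0.0447
```

Run:
```python
from h import *
w=camera('wrist');s=camera('scene');o=bot.get_obs(); print(o['ee_pos'],o['tcp_rot'],o['opening'],o['wrist_force'])
cv2.imwrite('pics/s20.png',cv2.resize(s['img'][60:200,100:270][:,:,::-1],None,fx=4,fy=4,interpolation=cv2.INTER_CUBIC))
```

```text
[ 0.51914327 -0.30317194  0.08805603] [1.79979797e+02 1.05075400e-02 1.75819702e+02] 0.04485266886740532 [-0.11772257 -0.923138   -0.37601702]
```

View pics/s20.png

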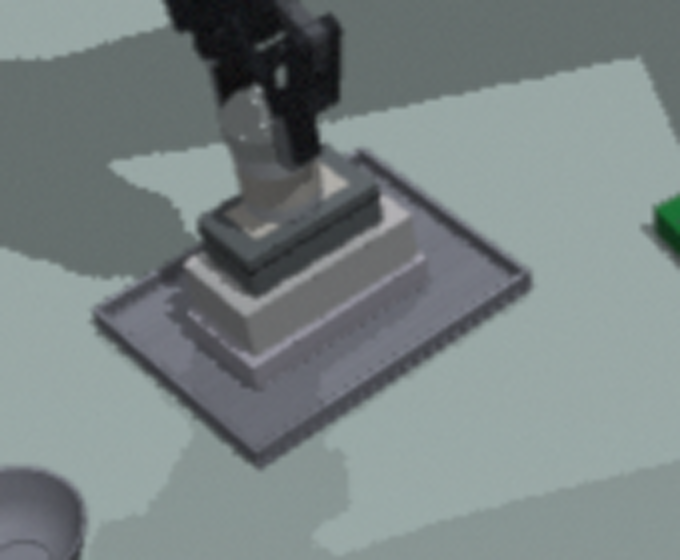

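Nearly at the box top; I'll creep down, watching the force.

Request:
apply_moves(
  targets=[0, 0, -0.05, 0, 0, 0, 0.4, 0, 0, -0.05, 0, 0, 0, 0.4, 0, 0, -0.05, 0, 0, 0, 0.4],
)

```text
time: 30.0
ee_pos: [0.519, -0.303, 0.0862]
tcp_rot: [180.0, -0.0, 175.8]
wrist_force: [0.3, -0.8, -1.1]
opening: 0.0449
```

Request:
apply_moves(
  targets=[0, 0, -0.05, 0, 0, 0, 0.4, 0, 0, -0.05, 0, 0, 0, 0.4, 0, 0, -0.05, 0, 0, 0, 0.4],
)

```text
time: 30.3
ee_pos: [0.5193, -0.3032, 0.0859]
tcp_rot: [-180.0, 0.1, 175.8]
wrist_force: [-1.1, 0.5, 4.6]
opening: 0.0449
```

Contact (4.6 N up). Release gently and rise.

Request:
apply_moves(
  targets=[0, 0, 0.02, 0, 0, 0, 0.6, 0, 0, 0.02, 0, 0, 0, 0.7, 0, 0, 0.02, 0, 0, 0, 0.85, 0, 0, 0.02, 0, 0, 0, 1, 0, 0, 0.02, 0, 0, 0, 1],
)

```text
time: 30.8
ee_pos: [0.519, -0.3031, 0.0853]
tcp_rot: [180.0, -0.0, 175.8]
wrist_force: [0.2, -0.2, -0.1]
opening: 0.0854
```

Request:
apply_moves(
  targets=[0, 0, 0.4, 0, 0, 0, 1, 0, 0, 1.2, 0, 0, 0, 1, 0, 0, 2.4, 0, 0, 0, 1, 0, 0, 3.3, 0, 0, 0, 1, 0, 0, 3.3, 0, 0, 0, 1],
)

```text
time: 31.3
ee_pos: [0.5204, -0.3038, 0.1899]
tcp_rot: [-179.8, 0.4, 175.8]
wrist_force: [-0.4, -1.1, -0.2]
opening: 0.0851
```

Run:
```python
from h import *
camera('top');w=save('w21','wrist'); np.savez('w21.npz',**w);s=camera('scene');o=bot.get_obs(); print(o['ee_pos'],o['tcp_rot'],o['opening'],o['wrist_force'])
cv2.imwrite('pics/s21.png',cv2.resize(s['img'][60:210,60:270][:,:,::-1],None,fx=3.8,fy=3.8,interpolation=cv2.INTER_CUBIC))
```

```text
[ 0.51902618 -0.30307487  0.18422342] [ 1.79965604e+02 -1.63832556e-02  1.75820680e+02] 0.08559398733655899 [ 0.99835567  0.22803087 -1.15141507]
```

View pics/s21.png

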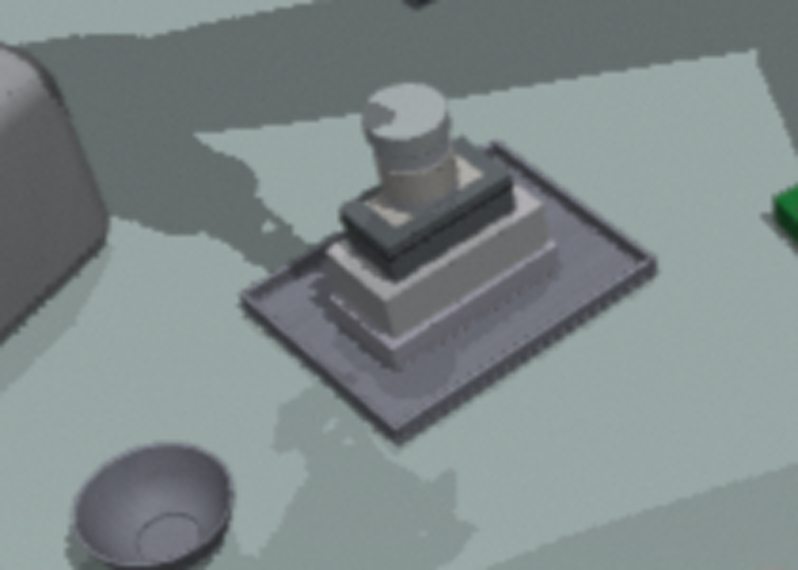

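View pics/w21.png

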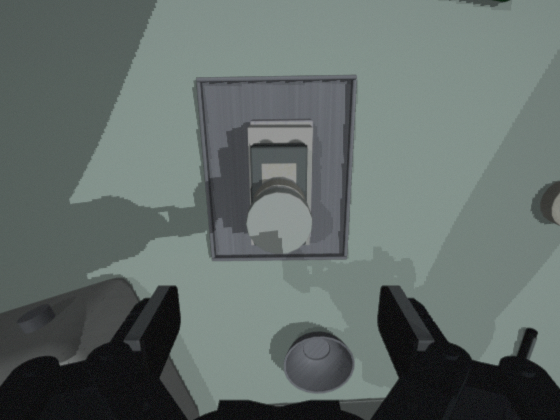

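Run:
```python
from h import *
w=np.load('w21.npz')
print('pot',at(w,279.5,222,.138))
a,b=at(w,250,145,.082),at(w,308,145,.082); print('box',(a+b)/2+.043*np.array([.9974,-.072,0]))
s=save('s22','scene')
for q in ['tape','pen','bottle','bowl','pot','slide_box']:
    print(q,[(np.round(r['box'],0).tolist(),round(r['conf'],2)) for r in recognise(q,'scene')][:1])
print(bot.get_obs()['time'])
```

```text
pot [ 0.5172 -0.3029  0.138 ]
box [ 0.5162882 -0.303096   0.082    ]
tape [([251.0, 210.0, 276.0, 240.0], 0.76)]
pen [([134.0, 276.0, 196.0, 319.0], 0.89)]
bottle [([303.0, 347.0, 337.0, 394.0], 0.98)]
bowl [([80.0, 173.0, 122.0, 213.0], 0.74)]
pot [([155.0, 82.0, 179.0, 115.0], 0.89)]
slide_box [([149.0, 99.0, 196.0, 137.0], 0.84)]
31.8
```

All pieces are centred, the bystanders have not moved, and the arm is clear. I'm handing the job in.

Run:
```python
from h import *
print(bot.job_done())
```

```text
the job is handed in; nothing more can be done
None
```

I built the kit in the tray in order (bare aluminium cold plate, white rack, grey slide box, specimen pot with its lid up), let go of everything and handed in at about 32 s. No verdict was reported.

**Last checks, from the cameras:**

| Piece | Distance from centre of the piece below |
|---|---|
| Cold plate | about 6 mm off the tray centre (limit 15 mm) |
| Rack | about 1 mm |
| Slide box | about 1–2 mm |
| Pot | about 1 mm |

- **Direction:** the plate, rack and box measured within about 1° of the tray's long direction. The pot stood upright in the last pictures.
- **Bystanders:** the tape, pen, bottle and bowl showed in the same places as at the start, to within a few pixels. The arm was clear of the stack.

**What went wrong or disagreed:**
- **Fingertip position:** the tips sat about 30 mm behind the reported TCP when nearly shut and about 44 mm when open. My first grasp of the plate closed above it without touching anything; I corrected for this in the later grasps.
- **Force at the plate pick:** the wrist force briefly reached 35 N as the fingers closed, probably a fingertip on the bench.
- **Last joint's range:** the move to the slide box stopped at the last joint's limit, so I took the box with the gripper turned half round.

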